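# Fill up a carton of plug-in relays

### The job

Finish packing this carton: stand the three loose plug-in relays in the three open wells of its tray, one to a well, pins up and sitting fully down on the well floor. Handle them by their covers and never by the pins, set them down rather than drop them, and leave the relays already packed and the other things on the bench where they are.

Things in the scene. Friction and masses are not known exactly. Their poses are not given: they have to be found in the camera images.
- relay_a: Loose plug-in relay, 90 g: clear square cover 36 x 36 x 50 mm, round black base (33 mm across, 6 mm), pins. All three alike. Origin: centre of the cover's closed end, which it can stand on. z: from there along the relay to the pins (cover 0-50, base 50-56, pins 56-70 mm); x, y: square to the sides. It starts lying on a side, z level, origin 18 mm up.
- relay_b: Loose plug-in relay, 90 g: clear square cover 36 x 36 x 50 mm, round black base (33 mm across, 6 mm), pins. All three alike. Origin: centre of the cover's closed end, which it can stand on. z: from there along the relay to the pins (cover 0-50, base 50-56, pins 56-70 mm); x, y: square to the sides. It starts lying on a side, z level, origin 18 mm up.
- relay_c: Loose plug-in relay, 90 g: clear square cover 36 x 36 x 50 mm, round black base (33 mm across, 6 mm), pins. All three alike. Origin: centre of the cover's closed end, which it can stand on. z: from there along the relay to the pins (cover 0-50, base 50-56, pins 56-70 mm); x, y: square to the sides. It starts upright, pins up.
- relay_a_pins: The pins of relay_a: a ring of thin pins, 20 mm across and 11 mm long, round a black key post 8 mm thick and 14 mm long. Fixed to the relay; origin at their foot, 56 mm along the relay's z.
- relay_b_pins: The pins of relay_b: a ring of thin pins, 20 mm across and 11 mm long, round a black key post 8 mm thick and 14 mm long. Fixed to the relay; origin at their foot, 56 mm along the relay's z.
- relay_c_pins: The pins of relay_c: a ring of thin pins, 20 mm across and 11 mm long, round a black key post 8 mm thick and 14 mm long. Fixed to the relay; origin at their foot, 56 mm along the relay's z.
- carton: Open brown carton, fixed, at any yaw: outside 162 (x) x 226 (y) mm, walls 5 mm thick, 90 mm high, flaps down. Origin: centre of its underside. A black tray in it, top 30 mm above the bench, has six square wells 44 x 44 mm, 25 mm deep, 64 mm apart (x -32, 32; y -64, 0, 64 mm), sides along x and y. Room beside a cover: 26 mm; only a gripper pointing straight down fits.
- open_well_1 (a point): One of the three open (empty) wells: centre of its floor, 5 mm above the bench, at x, y = -32, -64 mm in the carton's frame; axes as the carton's.
- open_well_2 (a point): One of the three open (empty) wells: centre of its floor, 5 mm above the bench, at x, y = 32, 0 mm in the carton's frame; axes as the carton's.
- open_well_3 (a point): One of the three open (empty) wells: centre of its floor, 5 mm above the bench, at x, y = -32, 64 mm in the carton's frame; axes as the carton's.
- packed_1: A relay of the same kind already packed: it stands, pins up, in another well of the carton. Origin and axes as for the loose ones; pin tips 75 mm above the bench.
- packed_2: A relay of the same kind already packed: it stands, pins up, in another well of the carton. Origin and axes as for the loose ones; pin tips 75 mm above the bench.
- packed_3: A relay of the same kind already packed: it stands, pins up, in another well of the carton. Origin and axes as for the loose ones; pin tips 75 mm above the bench.
- tape_roll: Bystander: paper roll of tape lying flat, 100 mm diameter, 76 mm hole, 48 mm high. Origin: centre of its underside.
- parts_bin: Bystander: blue open-front parts bin with brass spacers, 120 (x) x 90 (y) mm, 70 mm high. Origin: centre of its underside.
- wipes_box: Bystander: green box, 115 x 115 mm, 85 mm high. Origin: centre of its underside.
Things that resemble listed ones, but are neither listed nor needed, are in the scene too. What is shaped like the relay_a but pink or turquoise is not meant.

How it is judged:
By the outcome, as a careful person would: the job done as asked, in the order asked, and still so for the second after the job is handed in, with the robot touching nothing.
It also fails if it takes over 72 s, if anything falls off the work surface, if the arm or the gripper's body presses on something with over 40 N, if the wrist force passes 120 N, or if a joint passes its speed limit or range.

### The arm

A 6-joint arm with a two-finger parallel gripper is mounted at the origin on the work surface. World frame = base frame: x ahead of the robot, y to its left, z up, the work surface at z = 0. Lengths are in m, angles in rad, forces in N, time in s.
With the tool pointing down it reaches from about 0.25 to 0.775 m from the base axis. Payload 4 kg.
Tool frame: the origin (TCP) lies midway between the tips of the shut fingers; the grasp point (between the pads) lies 19 mm behind it; z points along the fingers, y is the line along which they close (so a half turn about z gives the same grasp; the last joint's range is limited). The gripper opens to 94 mm and grips with 3 to 60 N. Pads are 16 mm wide; open, the fingers measure 119 mm over their backs; the gripper's body (75 mm by 177 mm) begins 78 mm behind the grasp point.
Start: joints at [1.072, 0.087, 1.371, -0, 1.684, -0.103], TCP at [0.212, 0.507, 0.206] pointing down, gripper open.
Joint ranges: [-3.1, 3.1], [-0.76, 2.03], [0.27, 2.55], [-1.08, 4.22], [0.17, 2.65], [-2.57, 2.57]. Speed limits (rad/s): [2.79, 2.79, 3.14, 3.14, 3.14, 3.14].

### API

Orientations are given as [roll, pitch, yaw] about the fixed x, y, z axes, in that order (R = Rz(yaw) Ry(pitch) Rx(roll)).
In Python, from bench import robot gives the robot as it stands. The module is installed in compiled form; this text tells all that it offers.
- The arm moves only by the tool arm_command, never from a script. Its argument "targets" is a list of rows, each a list of 4 numbers: the shift along the world's x, y, z as a fraction of full scale, then the turn about the world's z as a fraction of full scale. A call has 1 to 8 rows; each row is the pose to reach, as a shift and turn from the pose commanded when the call began; what a row does not reach only later rows make up. Full scale, the value 1, is 0.5 m for a shift and 120 degrees for a turn. A row lasts 1/12 s, in which the tool goes at most 41.7 mm and 7.16 degrees, less where a joint would pass 70% of its speed; a pose out of reach is approached as far as the arm can. A call with a number of a shift or a turn outside -1 to 1 is refused whole. A call with a gripper value outside its range is refused whole. "claw" is the closure, from 0 (fully open) to 1 (shut), set as the call begins (left out, the last holds). The fingers move at their own pace and stop on an object; the grip force is fixed at half the most. Time passes only in rows, so rows that repeat a pose let the fingers close. It gives the time, the measured TCP pose, the force, the opening and the grip force at its end, in the units of the state.
- robot.get_obs(): the state, without advancing time (a new reading comes with each control period).
- robot.snapshot(name): name is "side" or "top" or "wrist"; returns the picture (400x640x3 uint8, red, green, blue); there is no depth.
- robot.camera_info(name): a dict with "vfov" (degrees; the focal length in pixels is half the picture's height over the tangent of half this angle, whatever the lens; pixels are square), "cx", "cy" (the principal point, pixels), "extrinsics" (4x4, takes a point from camera to world coordinates); the wrist camera has in their place "T_tool_cam" (4x4, takes a point from camera to tool coordinates, whose origin is the TCP and whose axes are the flange's). Camera axes: x right, y up, looking along -z (the intrinsics and any distortion apply to the point x, -y, -z); pixel columns grow to the right and rows downward; lengths in m; the calibration is good to about 2 mm. A picture is of the moment at which its call begins: read the wrist's pose just before it. camera_info takes no time and is no camera call.
- robot.close_job(): hands the job in; it is judged then, once.
The state is a dict: "time": time; "joint_positions": joint angles; "qvel": joint speeds; "joint_torque": joint torques, N m; "tool_pos": TCP position; "ee_rot": TCP orientation; "wrist_force": force on the tool from outside, world axes, zero at the start; "wrist_torque": the same for the moment, N m; "width": finger opening in m; "finger_force": force on a finger pad.
Only numpy, scipy, OpenCV 4.12 (cv2) and the standard library are available. Lean on these libraries where they do the work, as an engineer would, in place of code of your own. Each camera call takes 0.05 s, during which the arm holds its last target. There are 200 camera calls.

## Working session

There is one attempt and no reset: what is moved stays moved. The work goes in short steps, Python scripts to look and compute and a tool call to move; the robot and the scene stay as the last step left them, time stands still between calls to the robot, and variables do not carry over. Pictures are saved under pics/ and viewed, at most 10 in all, crops included, and the job is handed in when it is done.

Besides the shell and the picture viewer there is one more tool, called after "Call:" as name(argument=value, ...), one argument or row to a line, values as JSON. arm_command: Moves the arm, as the interface text tells. Shift numbers are shares of 0.5 m and turn numbers shares of 120 degrees, none past 1 either way. Its arguments: {"type":"object","properties":{"targets":{"type":"array"},"claw":{"type":"number"}},"required":["targets"]}

```bash
mkdir -p pics; ls; python3 - <<'E'
from bench import robot
import cv2,numpy as np
np.set_printoptions(precision=4,suppress=True)
for n in("top","side"):
    im=robot.snapshot(n); cv2.imwrite(f"pics/{n}0.png",im[:,:,::-1])
for n in("top","side","wrist"): print(n,robot.camera_info(n))
print(robot.get_obs())
E
```

```text
pics
top {'vfov': 45.472761895300906, 'cx': 323.8677866887131, 'cy': 199.38969442924864, 'extrinsics': array([[ 0.0298,  0.9937, -0.1081,  0.391 ],
       [-0.9993,  0.0319,  0.0183, -0.1064],
       [ 0.0217,  0.1075,  0.994 ,  1.4191],
       [ 0.    ,  0.    ,  0.    ,  1.    ]])}
side {'vfov': 47.001542241688156, 'cx': 324.34780333494217, 'cy': 203.95626002324187, 'extrinsics': array([[ 0.9775,  0.1394, -0.1586,  0.3638],
       [-0.2109,  0.6071, -0.7662, -1.0089],
       [-0.0105,  0.7823,  0.6228,  0.8116],
       [ 0.    ,  0.    ,  0.    ,  1.    ]])}
wrist {'vfov': 67.13913612804657, 'cx': 316.41854335349745, 'cy': 205.84223457059161, 'T_tool_cam': array([[ 0.0007,  0.974 ,  0.2267,  0.0658],
       [ 1.    , -0.0007, -0.0001,  0.0001],
       [ 0.0001,  0.2267, -0.974 , -0.1794],
       [ 0.    ,  0.    ,  0.    ,  1.    ]])}
{'time': 0.1, 'joint_positions': array([ 1.0719,  0.0879,  1.3721, -0.    ,  1.6836, -0.1031]), 'qvel': array([-0.0007, -0.0032, -0.003 ,  0.0003,  0.0018,  0.0002]), 'joint_torque': array([  0.0027, -34.1252, -30.3301,   0.072 ,   0.0305,  -0.0001]), 'tool_pos': array([0.2119, 0.507 , 0.2044]), 'ee_rot': array([-3.1396, -0.0002,  2.7457]), 'wrist_force': array([ 0.0805, -0.2633,  0.3557]), 'wrist_torque': array([-0.0094,  0.0209,  0.0425]), 'finger_force': 0.0, 'width': 0.0941355755565246}
```

View pics/top0.png

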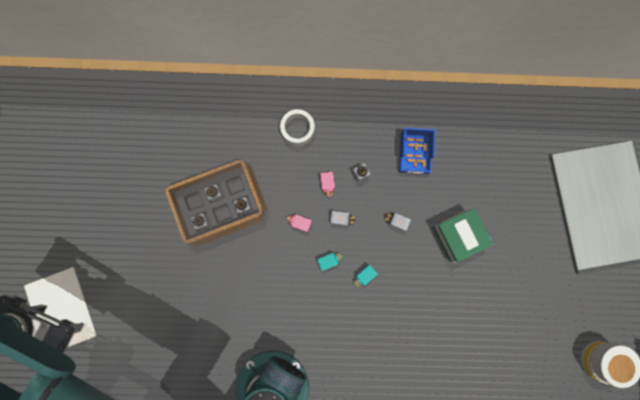

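View pics/side0.png

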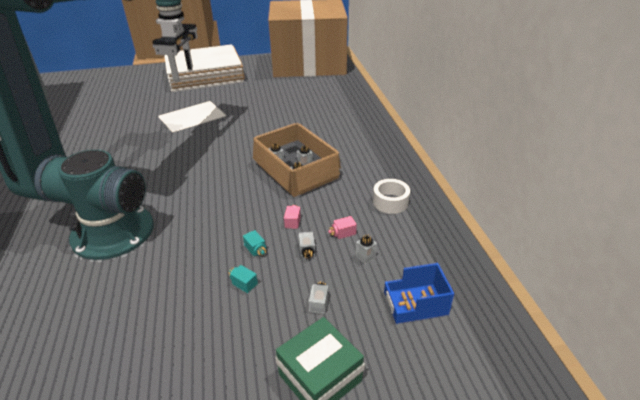

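The top view shows the carton at about (215,202), with open wells at (195,201), (222,212) and (236,186). Three grey objects match the relays: lying at (341,218) with pins to the right, lying at (398,221) with pins to the upper left, and upright at (361,172). The pink objects (327,183), (300,222) and turquoise ones (329,261), (366,275) are decoys. Next I'll work out rough positions so I can bring the wrist camera over them.

```bash
cat > h.py <<'E'
from bench import robot
import cv2,numpy as np
from scipy.spatial.transform import Rotation as Ro
np.set_printoptions(precision=4,suppress=True)
def cam(n,obs=None):
    i=robot.camera_info(n)
    if n=="wrist":
        T=np.eye(4);T[:3,:3]=Ro.from_euler('xyz',obs['ee_rot']).as_matrix();T[:3,3]=obs['tool_pos'];E=T@i['T_tool_cam']
    else:E=i['extrinsics']
    return E,200/np.tan(np.radians(i['vfov']/2)),i['cx'],i['cy']
def ray(c,uv):
    E,f,cx,cy=c;uv=np.atleast_2d(uv).astype(float)
    d=np.c_[(uv[:,0]-cx)/f,-(uv[:,1]-cy)/f,-np.ones(len(uv))]@E[:3,:3].T
    return E[:3,3],d
def plane(c,uv,z):
    o,d=ray(c,uv);return o+d*((z-o[2])/d[:,2])[:,None]
def meet(c1,p1,c2,p2):   # midpoint of two rays, and their gap
    o1,d1=ray(c1,p1);o2,d2=ray(c2,p2);d1=d1[0];d2=d2[0]
    t=np.linalg.lstsq(np.c_[d1,-d2],o2-o1,rcond=None)[0]
    a,b=o1+t[0]*d1,o2+t[1]*d2;return (a+b)/2,np.linalg.norm(a-b)
def proj(c,P):
    E,f,cx,cy=c;q=(np.atleast_2d(P)-E[:3,3])@E[:3,:3];return np.c_[cx-f*q[:,0]/q[:,2],cy+f*q[:,1]/q[:,2]]
def shot(name):
    o=robot.get_obs();im=robot.snapshot("wrist")[:,:,::-1].copy();cv2.imwrite(f"pics/{name}.png",im)
    np.savez(f"pics/{name}.npz",pos=o['tool_pos'],rot=o['ee_rot']);return im,cam("wrist",o)
def load(name):
    z=np.load(f"pics/{name}.npz");return cv2.imread(f"pics/{name}.png"),cam("wrist",dict(tool_pos=z['pos'],ee_rot=z['rot']))
E
python3 - <<'E'
from h import *
c=cam("top")
for n,uv,z in [("A",(341,218),.036),("B",(398,221),.036),("C",(361,172),.06),("carton",(215,202),.09),
  ("k1",(168,188),.09),("k2",(246,162),.09),("k3",(263,212),.09),("k4",(188,243),.09),("tape",(297,126),.03),("bin",(418,150),.04)]:
    print(n,plane(c,uv,z)[0])
E
```

```text
A [ 0.4887 -0.1833  0.036 ]
B [ 0.4851 -0.3495  0.036 ]
C [ 0.6218 -0.2363  0.06  ]
carton [0.5185 0.1722 0.09  ]
k1 [0.5535 0.3047 0.09  ]
k2 [0.6344 0.0915 0.09  ]
k3 [0.4948 0.0376 0.09  ]
k4 [0.4026 0.2401 0.09  ]
tape [ 0.759  -0.0456  0.03  ]
bin [ 0.6966 -0.4053  0.04  ]
```

Call:
arm_command(
  targets=[
    [0.44,-0.48,0.06,0],
    [0.44,-0.48,0.06,0],
    [0.44,-0.48,0.06,0],
    [0.44,-0.48,0.06,0],
    [0.44,-0.48,0.06,0],
    [0.44,-0.48,0.06,0],
    [0.44,-0.48,0.06,0],
    [0.44,-0.48,0.06,0],
  ],
)

```text
time: 0.77
tool_pos: [0.4333, 0.2651, 0.2353]
ee_rot: [-3.141, 0.0, 2.745]
wrist_force: [0.1, -0.1, -0.2]
width: 0.0937
finger_force: 0.0
```

Call:
arm_command(
  targets=[
    [0.18,-0.2,0.04,0],
    [0.18,-0.2,0.04,0],
    [0.18,-0.2,0.04,0],
    [0.18,-0.2,0.04,0],
    [0.18,-0.2,0.04,0],
    [0.18,-0.2,0.04,0],
  ],
)

```text
time: 1.27
tool_pos: [0.5216, 0.1676, 0.2548]
ee_rot: [-3.141, -0.002, 2.745]
wrist_force: [0.1, -0.8, -0.5]
width: 0.0939
finger_force: 0.0
```

```bash
python3 - <<'E'
from h import *
shot("w1");print(robot.get_obs()['tool_pos'],robot.get_obs()['time'])
E
```

```text
[0.5211 0.1684 0.2548] 1.3167
```

Call:
arm_command(
  targets=[
    [-0.08,-0.64,0,0],
    [-0.08,-0.64,0,0],
    [-0.08,-0.64,0,0],
    [-0.08,-0.64,0,0],
    [-0.08,-0.64,0,0],
    [-0.08,-0.64,0,0],
    [-0.08,-0.64,0,0],
    [-0.08,-0.64,0,0],
  ],
)

```text
time: 1.98
tool_pos: [0.4811, -0.1529, 0.2554]
ee_rot: [-3.141, 0.0, 2.747]
wrist_force: [0.4, 0.2, -0.8]
width: 0.094
finger_force: 0.0
```

Call:
arm_command(
  targets=[
    [0.08,-0.2,-0.06,0],
    [0.08,-0.2,-0.06,0],
    [0.08,-0.2,-0.06,0],
    [0.08,-0.2,-0.06,0],
    [0.08,-0.2,-0.06,0],
    [0.08,-0.2,-0.06,0],
  ],
)

```text
time: 2.48
tool_pos: [0.5222, -0.2503, 0.2257]
ee_rot: [3.141, -0.001, 2.748]
wrist_force: [0.4, 0.2, 0.0]
width: 0.0941
finger_force: 0.0
```

```bash
python3 - <<'E'
from h import *
shot("w2");print(robot.get_obs()['tool_pos'],robot.get_obs()['time'])
a=cv2.imread("pics/w1.png");b=cv2.imread("pics/w2.png")
cv2.imwrite("pics/w12.png",np.vstack([a,b])[:, :].copy() if 0 else cv2.resize(np.vstack([a,b]),(480,600),interpolation=cv2.INTER_AREA))
E
```

```text
[ 0.5223 -0.2503  0.2263] 2.5333
```

View pics/w2.png

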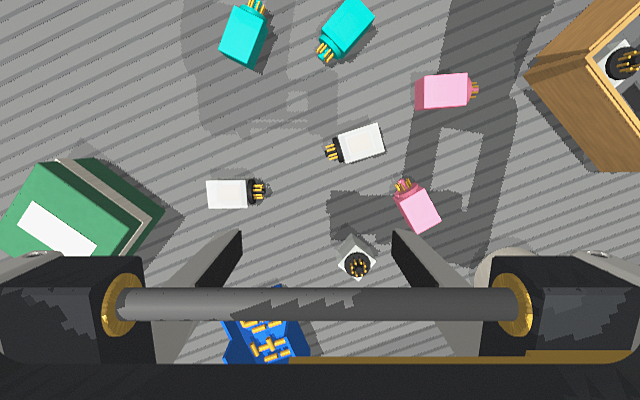

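View pics/w1.png

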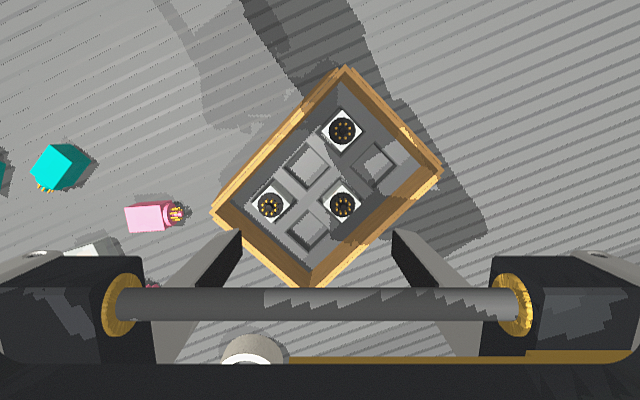

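w2 shows lying relay A at (360,144) with pins at (332,151), lying relay B at (226,194) with pins at (257,191), and upright relay C at (357,262). All three are white with black bases, so they match the description; the pink and turquoise ones don't. w1 shows packed relays at (342,131), (343,204) and (270,205), and open wells at (306,163), (375,163) and (306,228).

```bash
python3 - <<'E'
from h import *
def whites(im):
    hsv=cv2.cvtColor(im,cv2.COLOR_BGR2HSV);m=((hsv[...,2]>205)&(hsv[...,1]<25)).astype(np.uint8)*255
    cs,_=cv2.findContours(m,cv2.RETR_EXTERNAL,cv2.CHAIN_APPROX_NONE);return [c for c in cs if 150<cv2.contourArea(c)<4000]
def sq(c,z):
    pass
for n in("w1","w2"):
    im,c=load(n)
    for k in whites(im):
        (u,v),wh,a=cv2.minAreaRect(k)
        if v>275: continue
        z=.055 if n=="w1" else (.05 if v>230 else .036)
        P=plane(c,k[:,0,:],z)[:,:2].astype(np.float32)
        r=cv2.minAreaRect(P*1000);print(n,(round(u),round(v)),"ctr mm",np.round(r[0],1),"size",np.round(r[1],1),"ang",round(r[2],1))
im,c=load("w1")
print(plane(c,[(343,66),(441,172),(210,212)],.09)[:,:2])
im,c=load("w2")
cr=im[110:300,190:430];cv2.imwrite("pics/crop1.png",cv2.resize(cr,None,fx=3.1,fy=3.1,interpolation=cv2.INTER_NEAREST))
E
```

```text
w1 (80, 249) ctr mm [ 475.  -156.4] size [45.3 15.6] ang 67.3
w1 (342, 131) ctr mm [466.8 223.6] size [34.6 35.4] ang 22.4
w2 (56, 234) ctr mm [ 449.  -566.8] size [89.5 39.6] ang 27.7
w2 (226, 194) ctr mm [ 484.1 -355.4] size [49.6 35.5] ang 67.5
w2 (361, 142) ctr mm [ 489.4 -178.8] size [49.1 35.3] ang 85.1
w2 (620, 63) ctr mm [519.2 123.5] size [36.4 36. ] ang 23.1
[[0.4052 0.2469]
 [0.5529 0.309 ]
 [0.4931 0.0438]]
```

View pics/crop1.png

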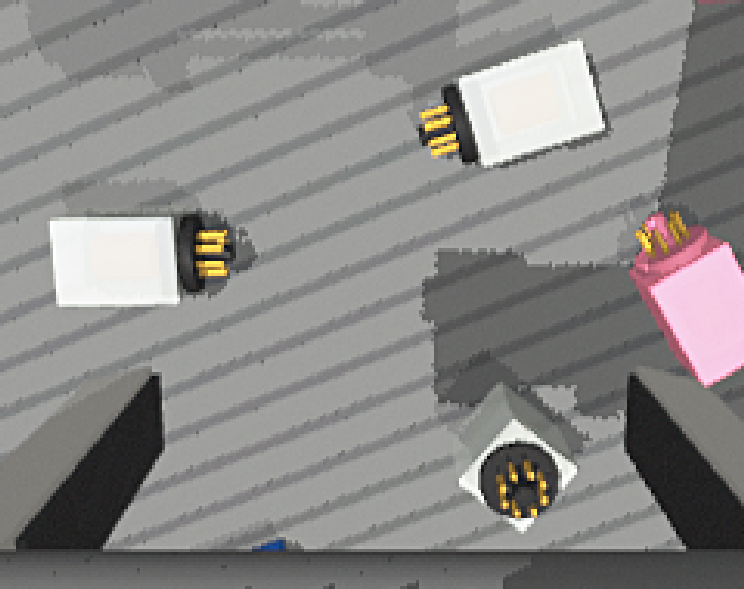

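The crop confirms A (upper right, pins left), B (left, pins right) and C (upright, bottom centre); only these have white covers. Now I'll measure C's top square and refine the carton from its rim and packed covers.

```bash
python3 - <<'E'
from h import *
im,c=load("w2")
q=np.array([(517,418),(578,468),(522,532),(460,482)])/3.1+[190,110]
P=plane(c,q,.05)[:,:2]*1000;r=cv2.minAreaRect(P.astype(np.float32));print("C",P.mean(0),r)
# height check with top camera for C pin centre / A cover
ct=cam("top");print("C two-view",meet(c,(358,263),ct,(361,172)),"A",meet(c,(361,142),ct,(341,218)),"B",meet(c,(226,194),ct,(398,221)))
im,c=load("w1");hsv=cv2.cvtColor(im,cv2.COLOR_BGR2HSV)
m=((hsv[...,2]>110)&(hsv[...,1]<25)).astype(np.uint8)*255;m[:95]=0;m[:, :245]=0;m[:,410:]=0;m[262:]=0
cs,_=cv2.findContours(m,cv2.RETR_EXTERNAL,cv2.CHAIN_APPROX_NONE)
for k in cs:
    if 300<cv2.contourArea(k)<3000:
        (u,v),_,_=cv2.minAreaRect(k)
        P=plane(c,k[:,0,:],.055)[:,:2]*1000;r=cv2.minAreaRect(P.astype(np.float32));print((round(u),round(v)),np.round(r[0],1),np.round(r[1],1),round(r[2],1))
# dark discs
print(np.round(plane(c,[(342,131),(343,204.5),(270,205)],.061)[:,:2]*1000,1))
E
```

```text
C [ 626.7802 -236.9938] ((627.0012817382812, -236.93759155273438), (34.29773712158203, 36.569984436035156), 28.446632385253906)
C two-view (array([ 0.6216, -0.236 ,  0.0607]), np.float64(0.00031815546373473223)) A (array([ 0.4867, -0.1817,  0.0634]), np.float64(5.5407947972315846e-05)) B (array([ 0.4821, -0.3431,  0.0723]), np.float64(0.0011083266111826938))
(373, 246) [623.2 208.7] [55.3 41. ] 67.3
(377, 165) [523.  249.1] [26.7 29.5] 21.2
(395, 168) [534.9 268.7] [38.4 70.5] 62.5
(340, 132) [467.6 222. ] [36.1 39.2] 21.5
(274, 128) [410.3 137.8] [ 51.8 106.1] 23.2
[[467.4 223.7]
 [552.1 191.5]
 [517.  105.7]]
```

Call:
arm_command(
  targets=[
    [0.21,0.026,-0.13,-0.328],
    [0.21,0.026,-0.13,-0.328],
    [0.21,0.026,-0.13,-0.328],
    [0.21,0.026,-0.13,-0.328],
    [0.21,0.026,-0.13,-0.328],
    [0.21,0.026,-0.13,-0.328],
    [0.21,0.026,-0.13,-0.328],
    [0.21,0.026,-0.13,-0.328],
  ],
)

```text
time: 3.2
tool_pos: [0.6275, -0.2379, 0.162]
ee_rot: [3.14, 0.001, 2.063]
wrist_force: [0.1, -0.8, 0.9]
width: 0.0941
finger_force: 0.0
```

```bash
cat >> h.py <<'E'
def dump(): 
    o=robot.get_obs();print(round(o['time'],2),o['tool_pos'],"yaw",round(np.degrees(o['ee_rot'][2]),2),"J6",round(o['joint_positions'][5],2),"F",o['wrist_force'],o['width'],round(o['finger_force'],1))
E
python3 - <<'E'
from h import *
im,c=shot("w3");dump()
hsv=cv2.cvtColor(im,cv2.COLOR_BGR2HSV);m=((hsv[...,2]>200)&(hsv[...,1]<30)).astype(np.uint8)*255
cs,_=cv2.findContours(m,cv2.RETR_EXTERNAL,cv2.CHAIN_APPROX_NONE)
c2=load("w2")[1]
for k in cs:
    if cv2.contourArea(k)>400:
        r0=cv2.minAreaRect(k)
        P=plane(c,k[:,0,:],.05)[:,:2]*1000;r=cv2.minAreaRect(P.astype(np.float32));print(np.round(r0[0]),np.round(r[0],1),np.round(r[1],1),round(r[2],1),meet(c,r0[0],c2,(357.5,263.2)))
cv2.imwrite("pics/w3c.png",im[100:300,160:480])
E
```

```text
3.25 [ 0.6273 -0.2382  0.1619] yaw 118.15 J6 -0.94 F [-0.5169  0.8305  0.097 ] 0.09422402177141348 0.0
[145. 234.] [ 489.3 -347.5] [47.4 33.7] 68.9 (array([ 0.5501, -0.2383,  0.2262]), np.float64(0.01669650464063472))
[335.  97.] [ 595.3 -141.6] [40.3 31.6] 9.1 (array([ 0.5823, -0.1961,  0.1783]), np.float64(0.07926853621237585))
[218.  79.] [ 494.8 -178.7] [47.  33.8] 85.2 (array([ 0.5507, -0.2055,  0.2156]), np.float64(0.05270157689545512))
[539.  84.] [754.  -45.8] [97.8 97.3] 28.2 (array([ 0.491 , -0.2308,  0.4443]), np.float64(0.08750357459238796))
```

View pics/w3.png

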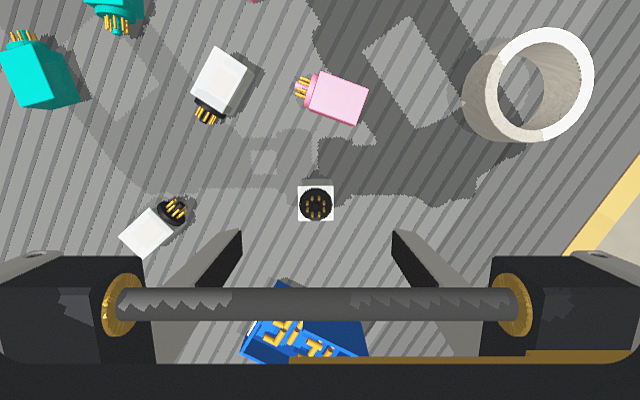

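w3: C's top square is centred at (316,203), about 36.5 px wide and aligned with the image, so its top is at 0.05 m and the tool is centred on it. I'll grip it with the tip at 30 mm, which is above the tray top once it's seated.

Call:
arm_command(
  targets=[
    [0,0,-0.08,0],
    [0,0,-0.15,0],
    [0,0,-0.21,0],
    [0,0,-0.25,0],
    [0,0,-0.268,0],
    [0,0,-0.268,0],
  ],
  claw=0,
)

```text
time: 3.75
tool_pos: [0.6253, -0.2383, 0.024]
ee_rot: [-3.139, -0.004, 2.06]
wrist_force: [-0.4, 0.3, -1.1]
width: 0.0938
finger_force: 0.0
```

Call:
arm_command(
  targets=[
    [0,0,0,0],
    [0,0,0,0],
    [0,0,0,0],
    [0,0,0,0],
    [0,0,0,0],
    [0,0,0,0],
    [0,0,0,0],
    [0,0,0,0],
  ],
  claw=1,
)

```text
time: 4.42
tool_pos: [0.6271, -0.2395, 0.0266]
ee_rot: [3.141, 0.0, 2.059]
wrist_force: [-1.1, -0.1, 0.5]
width: 0.0436
finger_force: 0.0
```

```bash
python3 - <<'E'
from h import *
dump()
c2=load("w2")[1];c=load("w3")[1]
print(meet(c,(315.7,203),c2,(357.7,263.2)),meet(c,(226,72),c2,(361,142)))
E
```

```text
4.42 [ 0.6271 -0.2395  0.0266] yaw 117.96 J6 -0.94 F [-1.1253 -0.0976  0.4504] 0.04358391642471115 0.0
(array([ 0.6262, -0.2372,  0.0512]), np.float64(0.0005309005276848717)) (array([ 0.4891, -0.1723,  0.0189]), np.float64(0.008230538461075245))
```

Call:
arm_command(
  targets=[
    [0,0,0.004,0],
    [0,0,0.004,0],
    [0,0,0.004,0],
    [0,0,0.004,0],
    [0,0,0.004,0],
  ],
  claw=1,
)

```text
time: 4.83
tool_pos: [0.627, -0.2395, 0.0283]
ee_rot: [-3.141, -0.0, 2.059]
wrist_force: [0.1, -0.3, -1.1]
width: 0.0357
finger_force: 30.0
```

Call:
arm_command(
  targets=[
    [0,0,0.04,0],
    [0,0,0.1,0],
    [0,0,0.18,0],
    [0,0,0.25,0],
    [0,0,0.25,0],
  ],
  claw=1,
)

```text
time: 5.25
tool_pos: [0.6309, -0.2413, 0.1641]
ee_rot: [3.131, 0.014, 2.059]
wrist_force: [0.8, -0.1, 1.2]
width: 0.0356
finger_force: 30.0
```

Call:
arm_command(
  targets=[
    [-0.085,0.62,0,-0.043],
    [-0.085,0.62,0,-0.043],
    [-0.085,0.62,0,-0.043],
    [-0.085,0.62,0,-0.043],
    [-0.085,0.62,0,-0.043],
    [-0.085,0.62,0,-0.043],
    [-0.085,0.62,0,-0.043],
    [-0.085,0.62,0,-0.043],
  ],
)

```text
time: 5.92
tool_pos: [0.5831, 0.0751, 0.1531]
ee_rot: [3.141, -0.002, 1.972]
wrist_force: [0.2, -0.7, -0.7]
width: 0.0358
finger_force: 30.0
```

Call:
arm_command(
  targets=[
    [-0.008,0.06,0,0],
    [-0.015,0.117,0,0],
    [-0.015,0.117,0,0],
    [-0.015,0.117,0,0],
    [-0.015,0.117,0,0],
  ],
)

```text
time: 6.33
tool_pos: [0.5769, 0.1286, 0.153]
ee_rot: [-3.141, 0.001, 1.969]
wrist_force: [-0.2, -0.6, -1.8]
width: 0.0359
finger_force: 30.0
```

```bash
python3 - <<'E'
from h import *
im,c=shot("w4");dump()
cv2.imwrite("pics/side1.png",robot.snapshot("side")[100:300,200:460,::-1])
E
```

```text
6.38 [0.5771 0.1281 0.1531] yaw 112.76 J6 -0.27 F [ 0.0503  0.5886 -0.8416] 0.03591432502570272 30.0
```

View pics/w4.png

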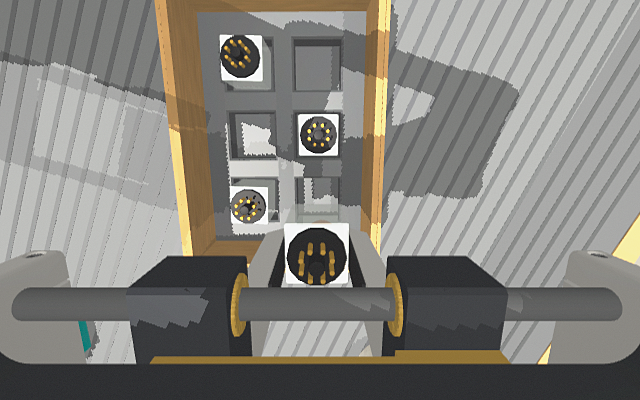

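w4: C hangs upright at (316,253). Open wells show at (317,65), (252,135) and (317,200). I'll compare the predicted well and cover corners with those pixels.

```bash
cat >> h.py <<'E'
C0=np.array([.522,.1777]);TH=np.radians(202.8)
def carton(x,y,z): 
    R=np.array([[np.cos(TH),-np.sin(TH)],[np.sin(TH),np.cos(TH)]]);return np.r_[C0+R@np.array([x,y])/1000,z/1000]
E
python3 - <<'E'
from h import *
im,c=load("w4")
for n,x,y in(("W1",-32,-64),("W2",32,0),("W3",-32,64)):
    print(n,np.round(proj(c,[carton(x+a,y+b,30) for a in(-22,22) for b in(-22,22)])).tolist())
hsv=cv2.cvtColor(im,cv2.COLOR_BGR2HSV);m=((hsv[...,2]>225)&(hsv[...,1]<25)).astype(np.uint8)*255
m[:,:215]=0;m[:,345:]=0;m[225:]=0
# packed covers: closed contours
cs,_=cv2.findContours(m,cv2.RETR_EXTERNAL,cv2.CHAIN_APPROX_NONE)
for k in cs:
    if cv2.contourArea(k)>500:
        x,y,w,h=cv2.boundingRect(k)
        P=plane(c,[(x+w/2,y+h/2)],.055)[0];print((x,y,w,h),P)
for n,x,y in(("p",32,-64),("p",-32,0),("p",32,64)): print(carton(x,y,55),proj(c,carton(x,y,55)))
g=cv2.cvtColor(im,cv2.COLOR_BGR2GRAY).astype(int)
for r in(45,80,190): print(r,g[r,284:348].tolist())
for q in(300,335): print(q,g[30:100,q].tolist())
print(g[165:190,300].tolist())
E
```

```text
W1 [[342.0, 38.0], [341.0, 89.0], [293.0, 38.0], [294.0, 89.0]]
W2 [[274.0, 111.0], [275.0, 157.0], [228.0, 111.0], [231.0, 157.0]]
W3 [[339.0, 178.0], [338.0, 220.0], [295.0, 178.0], [296.0, 220.0]]
(298, 114, 40, 41) [0.552  0.1905 0.055 ]
[0.4677 0.2243 0.055 ] [[241.9854  56.9973]]
[0.5515 0.1901 0.055 ] [[317.3569 134.6581]]
[0.5173 0.1063 0.055 ] [[249.4504 204.2393]]
45 [120, 118, 121, 119, 119, 121, 124, 103, 99, 92, 67, 63, 63, 60, 61, 61, 57, 64, 59, 61, 61, 62, 62, 59, 64, 63, 59, 60, 59, 62, 63, 64, 61, 59, 62, 60, 61, 62, 61, 62, 62, 61, 60, 62, 59, 61, 61, 60, 62, 63, 61, 60, 59, 62, 59, 61, 64, 82, 88, 99, 105, 99, 100, 101]
80 [119, 119, 119, 121, 118, 117, 120, 121, 96, 100, 80, 69, 133, 126, 125, 126, 123, 125, 127, 123, 125, 124, 124, 124, 124, 125, 124, 124, 125, 125, 124, 125, 125, 126, 126, 125, 126, 125, 127, 123, 127, 127, 124, 126, 126, 124, 130, 129, 99, 104, 105, 102, 102, 107, 105, 74, 79, 147, 143, 176, 160, 161, 158, 162]
190 [177, 177, 179, 175, 176, 174, 176, 175, 176, 179, 167, 102, 96, 59, 89, 95, 95, 94, 92, 84, 87, 200, 190, 189, 187, 189, 191, 166
[... 267 characters left out ...]
, 124, 124, 124, 124, 123, 123, 123, 124, 125, 123, 123, 123, 123, 123, 122, 125, 123, 124, 125, 126, 124, 126, 125, 125, 125, 126, 125, 126, 123, 124, 125, 126, 124, 125, 124, 126, 126, 128, 106, 92, 117, 126, 122, 124, 125, 125, 122, 124]
335 [121, 124, 124, 124, 125, 123, 101, 93, 91, 74, 64, 66, 69, 65, 66, 60, 96, 107, 105, 104, 102, 105, 104, 105, 105, 104, 105, 104, 103, 106, 103, 105, 103, 105, 105, 104, 104, 106, 106, 103, 105, 104, 106, 103, 105, 106, 104, 104, 102, 104, 102, 106, 104, 103, 102, 102, 102, 103, 103, 104, 122, 138, 186, 201, 198, 196, 198, 198, 198, 198]
[204, 198, 196, 197, 195, 198, 196, 198, 197, 196, 205, 152, 114, 100, 94, 94, 96, 95, 92, 96, 93, 94, 95, 95, 95]
```

Call:
arm_command(
  targets=[
    [0,0.002,-0.04,0],
    [0,0.002,-0.1,0],
    [0,0.002,-0.15,0],
    [0,0.002,-0.19,0],
    [0,0.002,-0.215,0],
    [0,0.002,-0.225,0],
    [0,0.002,-0.225,0],
  ],
)

```text
time: 7.02
tool_pos: [0.5765, 0.1291, 0.0398]
ee_rot: [-3.139, -0.001, 1.968]
wrist_force: [-0.5, -0.3, -0.4]
width: 0.036
finger_force: 30.0
```

Call:
arm_command(
  targets=[
    [0,0,-0.006,0],
    [0,0,-0.01,0],
    [0,0,-0.013,0],
    [0,0,-0.015,0],
    [0,0,-0.015,0],
  ],
)

```text
time: 7.43
tool_pos: [0.5773, 0.1301, 0.034]
ee_rot: [3.141, 0.0, 1.969]
wrist_force: [0.3, -0.0, -1.0]
width: 0.0356
finger_force: 30.0
```

Call:
arm_command(
  targets=[
    [0,0,-0.001,0],
    [0,0,-0.002,0],
    [0,0,-0.003,0],
    [0,0,-0.003,0],
  ],
)

```text
time: 7.77
tool_pos: [0.5774, 0.1301, 0.0333]
ee_rot: [3.141, 0.0, 1.969]
wrist_force: [-1.7, -0.2, 6.2]
width: 0.0358
finger_force: 30.0
```

Call:
arm_command(
  targets=[
    [0,0,0,0],
    [0,0,0,0],
    [0,0,0,0],
    [0,0,0,0],
  ],
  claw=0.45,
)

```text
time: 8.1
tool_pos: [0.5769, 0.13, 0.0315]
ee_rot: [-3.141, -0.0, 1.969]
wrist_force: [0.5, 0.4, -0.2]
width: 0.0516
finger_force: 0.0
```

Call:
arm_command(
  targets=[
    [0,0,0.03,0],
    [0,0,0.09,0],
    [0,0,0.17,0],
    [0,0,0.25,0],
    [0,0,0.25,0],
  ],
)

```text
time: 8.52
tool_pos: [0.5818, 0.1307, 0.1672]
ee_rot: [3.125, 0.005, 1.969]
wrist_force: [0.1, -0.3, 1.4]
width: 0.052
finger_force: 0.0
```

Call:
arm_command(
  targets=[
    [-0.16,-0.6,0,-0.231],
    [-0.16,-0.6,0,-0.231],
    [-0.16,-0.6,0,-0.231],
    [-0.16,-0.6,0,-0.231],
    [-0.16,-0.6,0,-0.231],
    [-0.16,-0.6,0,-0.231],
    [-0.16,-0.6,0,-0.231],
    [-0.16,-0.6,0,-0.231],
  ],
  claw=0.2,
)

```text
time: 9.18
tool_pos: [0.4955, -0.1743, 0.1567]
ee_rot: [-3.141, 0.002, 1.481]
wrist_force: [0.9, -0.2, -0.4]
width: 0.0755
finger_force: 0.0
```

Call:
arm_command(
  targets=[
    [-0.019,-0.048,0,0],
    [-0.019,-0.048,0,0],
    [-0.019,-0.048,0,0],
    [-0.019,-0.048,0,0],
  ],
)

```text
time: 9.52
tool_pos: [0.4877, -0.1935, 0.1567]
ee_rot: [3.142, -0.001, 1.485]
wrist_force: [-0.3, 0.4, -0.1]
width: 0.0754
finger_force: 0.0
```

```bash
python3 - <<'E'
from h import *
im,c=shot("w5");dump();c2=load("w2")[1]
hsv=cv2.cvtColor(im,cv2.COLOR_BGR2HSV);m=((hsv[...,2]>200)&(hsv[...,1]<30)).astype(np.uint8)*255
cs,_=cv2.findContours(m,cv2.RETR_EXTERNAL,cv2.CHAIN_APPROX_NONE)
for k in cs:
    if cv2.contourArea(k)>400:
        r0=cv2.minAreaRect(k)
        P=plane(c,k[:,0,:],.036)[:,:2]*1000;r=cv2.minAreaRect(P.astype(np.float32));print(np.round(r0[0]),np.round(r[0],1),np.round(r[1],1),round(r[2],1),meet(c,r0[0],c2,(361,142)))
E
```

```text
9.57 [ 0.4879 -0.1931  0.1568] yaw 85.14 J6 -0.4 F [-0.2501  0.0282  0.518 ] 0.0753584485771041 0.0
[326. 340.] [ 484.  -355.4] [50.  35.3] 68.8 (array([ 0.482 , -0.2049,  0.2334]), np.float64(0.015580186644247563))
[318. 187.] [ 489.8 -178.9] [49.4 34.8] 85.8 (array([ 0.4893, -0.1786,  0.034 ]), np.float64(0.0006936439141189763))
[590.  43.] [748.2 -68.1] [40.5 95.5] 57.5 (array([ 0.4602, -0.1793,  0.3741]), np.float64(0.08521055870283166))
```

Call:
arm_command(
  targets=[
    [0,-0.001,-0.07,0.003],
    [0,-0.001,-0.15,0.003],
    [0,-0.001,-0.22,0.003],
    [0,-0.001,-0.265,0.003],
    [0,-0.001,-0.284,0.003],
    [0,-0.001,-0.284,0.003],
  ],
)

```text
time: 10.07
tool_pos: [0.486, -0.1923, 0.0122]
ee_rot: [-3.136, -0.003, 1.493]
wrist_force: [-0.5, 0.0, 0.9]
width: 0.0752
finger_force: 0.0
```

Call:
arm_command(
  targets=[
    [0,0,0,0],
    [0,0,0,0],
    [0,0,0,0],
    [0,0,0,0],
    [0,0,0,0],
    [0,0,0,0],
    [0,0,0,0],
    [0,0,0,0],
  ],
  claw=1,
)

```text
time: 10.73
tool_pos: [0.4881, -0.1948, 0.0158]
ee_rot: [3.14, 0.001, 1.491]
wrist_force: [0.8, 0.5, 3.0]
width: 0.0359
finger_force: 30.0
```

Call:
arm_command(
  targets=[
    [0,0,0.03,0],
    [0,0,0.09,0],
    [0,0,0.17,0],
    [0,0,0.24,0],
    [0,0,0.26,0],
    [0,0,0.26,0],
  ],
)

```text
time: 11.23
tool_pos: [0.4895, -0.1956, 0.1488]
ee_rot: [3.135, 0.003, 1.491]
wrist_force: [0.9, 0.5, -1.7]
width: 0.0359
finger_force: 30.0
```

```bash
python3 - <<'E'
from h import *
im,c=shot("w6");dump()
s=robot.snapshot("side")[:,:,::-1];cs=cam("side");p=proj(cs,robot.get_obs()['tool_pos'])[0].astype(int);print(p)
x,y=p;a=cv2.resize(s[max(0,y-50):y+30,x-40:x+40],(400,400),interpolation=cv2.INTER_CUBIC)
b=cv2.resize(im[120:300,220:420],(400,360));cv2.imwrite("pics/v1.png",np.hstack([a[:360],b]))
E
```

```text
11.28 [ 0.488  -0.1948  0.1457] yaw 85.44 J6 -0.41 F [-0.5147  0.393  -1.4451] 0.035756088218252186 30.0
[305 208]
```

View pics/v1.png

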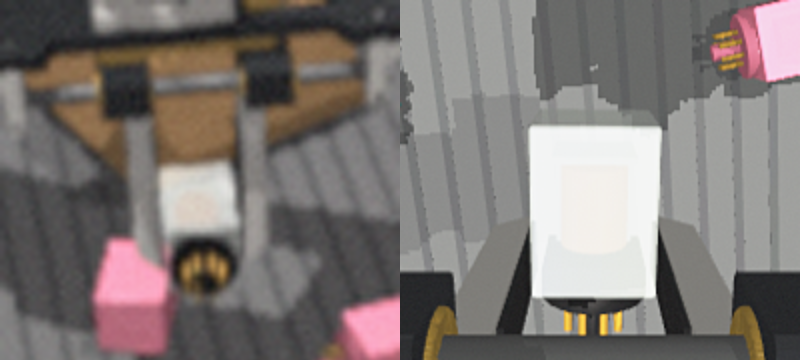

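w6 and side view: A is held level with its pins clear, and gravity hasn't swung it. I'll take it to the robot-facing carton wall (fixed) and roll it upright in the grip by pushing the lower part of the closed end against the wall's top edge.

Call:
arm_command(
  targets=[
    [-0.16,0.55,0,-0.45],
    [-0.16,0.55,0,-0.45],
    [-0.16,0.55,0,-0.45],
    [-0.16,0.55,0,-0.45],
    [-0.16,0.55,0,-0.45],
    [-0.16,0.55,0,-0.45],
    [-0.16,0.55,0,-0.45],
    [-0.16,0.55,0,-0.45],
  ],
)

```text
time: 12.0
tool_pos: [0.4043, 0.0829, 0.1414]
ee_rot: [-3.137, 0.005, 0.573]
wrist_force: [0.2, 0.2, -1.1]
width: 0.0356
finger_force: 29.9
```

Call:
arm_command(
  targets=[
    [-0.025,0.089,0,-0.0725],
    [-0.025,0.089,0,-0.0725],
    [-0.025,0.089,-0.05,-0.0725],
    [-0.025,0.089,-0.08,-0.0725],
    [-0.025,0.089,-0.092,-0.0725],
    [-0.025,0.089,-0.092,-0.0725],
  ],
)

```text
time: 12.5
tool_pos: [0.3919, 0.1245, 0.0946]
ee_rot: [-3.139, 0.009, 0.425]
wrist_force: [0.3, -0.9, -0.5]
width: 0.0356
finger_force: 30.0
```

```bash
python3 - <<'E'
from h import *
im,c=shot("w7");dump()
# predicted wall corner line in this view and the relay's front edge
print(proj(c,[carton(81,-60,90),carton(81,0,90),carton(81,60,90)]))
cv2.imwrite("pics/v2.png",im[:300])
o=robot.get_obs();R=np.array([np.cos(np.radians(22.8)),np.sin(np.radians(22.8))]);print("dist tool-wall",(carton(81,0,0)[:2]-o['tool_pos'][:2])@R)
E
```

```text
12.55 [0.3933 0.1246 0.0965] yaw 24.31 J6 1.32 F [-0.6111  0.0345 -0.9096] 0.03583991500752811 30.0
[[221.5828 141.9531]
 [322.2243 144.7846]
 [422.549  147.6072]]
dist tool-wall 0.05826630154041473
```

View pics/v2.png

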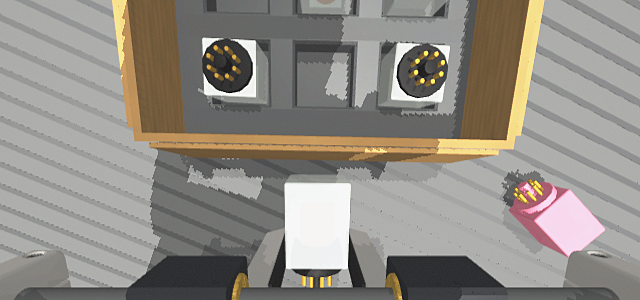

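Call:
arm_command(
  targets=[
    [0.009,0.004,0,0],
    [0.018,0.008,0,0],
    [0.018,0.008,0,0],
  ],
)

```text
time: 12.8
tool_pos: [0.4054, 0.1292, 0.0999]
ee_rot: [3.141, -0.002, 0.424]
wrist_force: [0.6, -0.5, -1.7]
width: 0.0358
finger_force: 30.0
```

```bash
python3 - <<'E'
from h import *
dump();o=robot.get_obs();R=np.array([np.cos(TH),np.sin(TH)])*-1;print("dist tool-wall",(carton(81,0,0)[:2]-o['tool_pos'][:2])@R)
E
```

```text
12.8 [0.4054 0.1292 0.0999] yaw 24.3 J6 1.32 F [ 0.559  -0.5055 -1.7114] 0.035804388296225634 30.0
dist tool-wall 0.04526501152170602
```

Call:
arm_command(
  targets=[
    [0.0083,0.0035,0,-0.0125],
    [0.0148,0.0062,0.009,-0.0125],
    [0.0212,0.0089,0.018,-0.0125],
    [0.0295,0.0124,0.026,-0.0125],
    [0.0378,0.0159,0.033,-0.0125],
    [0.048,0.0202,0.039,-0.0125],
    [0.0572,0.024,0.044,-0.0125],
    [0.0682,0.0287,0.0464,-0.0125],
  ],
)

```text
time: 13.47
tool_pos: [0.4379, 0.1431, 0.1221]
ee_rot: [-3.142, 0.002, 0.398]
wrist_force: [-0.1, -0.8, -0.2]
width: 0.0359
finger_force: 30.0
```

```bash
python3 - <<'E'
from h import *
im,c=shot("w8");dump()
hsv=cv2.cvtColor(im,cv2.COLOR_BGR2HSV);m=((hsv[...,2]>130)&(hsv[...,1]<30)).astype(np.uint8)
col=m[:,318];print("white rows",[ (int(i)) for i in np.where(np.diff(col.astype(int))!=0)[0]])
g=(hsv[...,1]>120)&(hsv[...,0]>15)&(hsv[...,0]<32)&(hsv[...,2]>120)
ys,xs=np.where(g[:,280:360]);print("gold",np.unique(ys)[[0,-1]] if len(ys) else None)
E
```

```text
13.52 [0.4401 0.1438 0.123 ] yaw 22.8 J6 1.37 F [ 0.6433  0.3454 -0.5808] 0.035737805424822765 30.0
white rows [78, 80, 81, 90, 192, 277, 320, 355]
gold [  0 362]
```

```bash
python3 - <<'E'
from h import *
for n in("w6","w7","w8"):
    im,c=load(n);g=cv2.cvtColor(im,cv2.COLOR_BGR2GRAY).astype(int)
    print(n)
    for r in (175,185,200,220,240,260,270): 
        s=g[r,270:365];d=np.diff(s);print(r,[(int(i+270),int(d[i])) for i in np.where(abs(d)>35)[0]][:8])
    s=g[100:320,312];d=np.diff(s);print("col",[(int(i+100),int(d[i])) for i in np.where(abs(d)>15)[0]])
E
```

```text
w6
175 [(356, 51)]
185 [(283, 63), (284, 43), (350, -113)]
200 [(284, 92), (349, -107)]
220 [(284, 130), (348, -46), (349, -41)]
240 [(281, -64), (282, -45), (284, 161), (348, -209), (350, 63), (351, 38)]
260 [(275, -74), (284, 70), (285, 135), (347, -182), (357, 77)]
270 [(272, -71), (284, 121), (292, -73), (293, -47), (317, 55), (339, 67), (340, 46), (348, -147)]
col [(161, 43), (181, 24), (182, 60), (183, 17), (267, -59), (268, -108), (269, -49), (273, 26), (275, -23), (276, 128), (277, 24), (286, -72), (287, -70), (310, -16)]
w7
175 [(289, 42), (336, 37)]
185 [(283, 78), (284, 58), (350, -84)]
200 [(284, 118), (349, -91)]
220 [(284, 144), (349, -67)]
240 [(281, -77), (282, -52), (284, 160), (348, -239), (350, 64), (351, 54)]
260 [(275, -81), (284, 68), (285, 144), (347, -209), (357, 89)]
270 [(272, -77), (284, 116), (292, -76), (293, -48), (309, 39), (339, 65), (340, 84), (348, -163)]
col [(135, 51), (136, 16), (144, -26), (145, 25), (149, -21), (150, -41), (174, 26), (181, 21), (182, 67), (183, 19), (267, -17), (268, -104), (269, -61), (270, 16), (275, -17), (276, 135), (277, 21), (286, -70), (287, -86), (288, 19)]
w8
175 []
185 []
200 [(286, 135), (346, -166)]
220 [(285, 92), (286, 65), (346, -97)]
240 [(281, -79), (282, -45), (285, 159), (347, -202), (350, 61), (351, 55)]
260 [(275, -83), (284, 43), (285, 161), (347, -201), (357, 89)]
270 [(272, -78), (284, 145), (285, 54), (347, -61), (348, -184), (360, 67)]
col [(114, -24), (117, 18), (126, 23), (164, -25), (165, -21), (191, 89), (192, 57), (276, -27), (277, -127), (278, -62), (286, 18)]
```

A tilted only about 22° and its edge slipped over the wall, because I gripped too high. I'll back off, lay it level on the bench and regrip deeper.

Call:
arm_command(
  targets=[
    [0,0,0.02,0],
    [-0.03,-0.013,0.02,0],
    [-0.09,-0.038,0.02,0],
    [-0.133,-0.056,0.02,0],
    [-0.133,-0.056,-0.03,0],
    [-0.133,-0.056,-0.1,0],
    [-0.133,-0.056,-0.15,0],
    [-0.133,-0.056,-0.178,0],
  ],
)

```text
time: 14.18
tool_pos: [0.3704, 0.1151, 0.0317]
ee_rot: [-3.141, 0.002, 0.398]
wrist_force: [-0.9, 0.5, -1.1]
width: 0.0362
finger_force: 30.0
```

Call:
arm_command(
  targets=[
    [0,0,-0.005,0],
    [0,0,-0.01,0],
    [0,0,-0.016,0],
    [0,0,-0.022,0],
    [0,0,-0.028,0],
    [0,0,-0.034,0],
    [0,0,-0.039,0],
    [0,0,-0.041,0],
  ],
)

```text
time: 14.85
tool_pos: [0.3763, 0.117, 0.0236]
ee_rot: [3.141, -0.01, 0.399]
wrist_force: [-17.5, -1.3, 48.2]
width: 0.0356
finger_force: 30.0
```

```bash
cat >> h.py <<'E'
def edges(name):
    "top-face front/back edge of held level-ish relay: (X, h above tip) mm from image row and width"
    im,c=load(name);g=cv2.cvtColor(im,cv2.COLOR_BGR2GRAY).astype(int);f=c[1]
    hs=cv2.cvtColor(im,cv2.COLOR_BGR2HSV);m=((hs[...,2]>170)&(hs[...,1]<30)).astype(np.uint8)
    k=m[:,312]>0;r=[i for i in range(120,300) if k[i-2:i+3].all()];r=max(np.split(np.array(r),np.where(np.diff(r)>1)[0]+1),key=len);top,bot=r[0]-2,r[-1]+2
    out=[]
    for row,rr in((top,top+5),(bot,bot-5)):
        d=np.diff(g[rr]);a=260+np.argmax(d[260:316]);b=316+np.argmin(d[316:375]);w=b-a
        D=f*.036/w;y=(c[3]-row)/f*D;X=.0658+.974*y-.2267*D;h=.1794-(.2267*y+.974*D);out.append((int(row),int(w),round(X*1e3,1),round(h*1e3,1)))
    return out
E
python3 - <<'E'
from h import *
shot("w9");dump()
for n in("w7","w8","w9"): print(n,edges(n))
E
```

```text
14.9 [0.3763 0.1171 0.0235] yaw 22.85 J6 1.33 F [-16.6486  -1.4354  44.2902] 0.03567414462410992 30.0
w7 [(183, 67, np.float64(41.0), np.float64(18.9)), (268, 62, np.float64(-9.0), np.float64(17.1))]
w8 [(193, 60, np.float64(32.3), np.float64(1.5)), (277, 64, np.float64(-11.6), np.float64(23.4))]
w9 [(204, 62, np.float64(27.2), np.float64(8.7)), (287, 64, np.float64(-17.1), np.float64(24.6))]
```

Call:
arm_command(
  targets=[
    [-0.005,-0.002,0.006,0],
    [-0.01,-0.004,0.006,0],
    [-0.016,-0.006,0.005,0],
    [-0.022,-0.009,0.004,0],
    [-0.028,-0.012,0.003,0],
    [-0.032,-0.0135,0.002,0],
  ],
)

```text
time: 15.4
tool_pos: [0.3643, 0.1106, 0.0204]
ee_rot: [3.138, -0.021, 0.398]
wrist_force: [5.1, 2.4, 7.7]
width: 0.0357
finger_force: 30.0
```

```bash
python3 - <<'E'
from h import *
shot("w10");dump();print(edges("w10"))
E
```

```text
15.45 [0.3638 0.1104 0.0202] yaw 22.81 J6 1.32 F [5.7838 2.6367 8.8665] 0.03578300485311328 30.0
[(201, 64, np.float64(30.0), np.float64(13.7)), (287, 67, np.float64(-13.4), np.float64(31.6))]
```

Call:
arm_command(
  targets=[
    [-0.004,-0.0017,-0.004,0],
    [-0.008,-0.0033,-0.007,0],
    [-0.013,-0.0055,-0.01,0],
    [-0.018,-0.0075,-0.013,0],
    [-0.024,-0.01,-0.016,0],
    [-0.03,-0.0125,-0.018,0],
    [-0.03,-0.0125,-0.018,0],
  ],
)

```text
time: 16.03
tool_pos: [0.3507, 0.1046, 0.0125]
ee_rot: [3.138, -0.024, 0.398]
wrist_force: [5.9, 4.3, 12.2]
width: 0.0356
finger_force: 30.0
```

```bash
python3 - <<'E'
from h import *
shot("w11");dump();print(edges("w11"))
E
```

```text
16.08 [0.3507 0.1046 0.0124] yaw 22.79 J6 1.3 F [ 5.9919  2.971  12.0478] 0.03586115689455273 30.0
[(200, 66, np.float64(31.6), np.float64(18.6)), (286, 69, np.float64(-10.6), np.float64(35.7))]
```

Call:
arm_command(
  targets=[
    [0.009,0.004,0.003,0],
    [0.018,0.008,0.005,0],
    [0.028,0.012,0.005,0],
    [0.037,0.0155,0.004,0],
    [0.046,0.0195,0.002,0],
    [0.055,0.023,0,0],
    [0.066,0.028,-0.004,0],
    [0.077,0.0325,-0.008,0],
  ],
)

```text
time: 16.75
tool_pos: [0.3755, 0.1157, 0.0064]
ee_rot: [3.139, 0.013, 0.399]
wrist_force: [-27.4, -12.7, 41.5]
width: 0.0359
finger_force: 30.0
```

```bash
python3 - <<'E'
from h import *
im,c=shot("w12");dump()
try: print(edges("w12"))
except Exception as e: print(e)
s=robot.snapshot("side")[:,:,::-1];cs=cam("side");p=proj(cs,robot.get_obs()['tool_pos'])[0].astype(int);print(p)
x,y=p;a=cv2.resize(s[y-50:y+30,x-40:x+40],(400,400),interpolation=cv2.INTER_CUBIC)
cv2.imwrite("pics/v3.png",np.hstack([a,cv2.resize(im[120:300,220:420],(400,400))]))
E
```

```text
16.8 [0.3763 0.116  0.0061] yaw 22.88 J6 1.33 F [-23.4033  -9.9607  36.087 ] 0.036087493301587545 30.0
[(227, 68, np.float64(18.7), np.float64(26.5)), (286, 68, np.float64(-11.7), np.float64(33.6))]
[251 185]
```

View pics/v3.png

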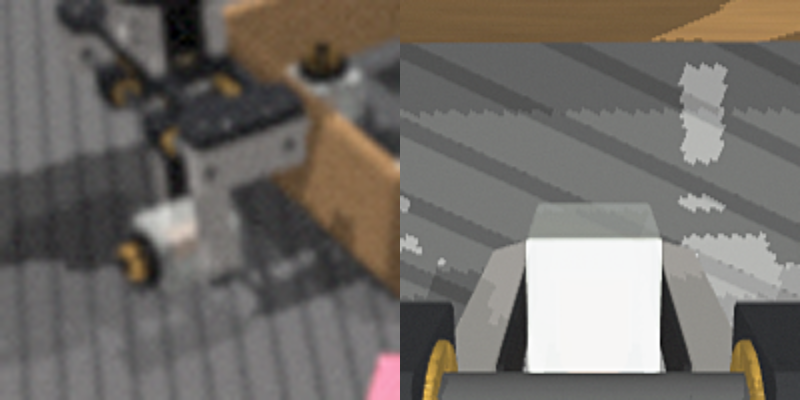

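v3 (last picture) shows A lying roughly level again, pins toward the base, with the grip now about 19 mm from its closed end. I'll open, move back to about 43 mm from the closed end and regrip deep, then use smaller steps at the wall.

Call:
arm_command(
  targets=[
    [0,0,0.002,0],
    [0,0,0.004,0],
    [0,0,0.008,0],
    [0,0,0.013,0],
    [-0.022,-0.0095,0.013,0],
    [-0.045,-0.019,0.013,0],
    [-0.045,-0.019,0.013,0],
  ],
  claw=0.4,
)

```text
time: 17.43
tool_pos: [0.3553, 0.1088, 0.0071]
ee_rot: [-3.141, 0.001, 0.398]
wrist_force: [-0.8, 0.0, -0.2]
width: 0.0558
finger_force: 0.0
```

```bash
python3 - <<'E'
from h import *
im,c=shot("w13");dump();print(edges("w13"))
hs=cv2.cvtColor(im,cv2.COLOR_BGR2HSV);m=((hs[...,2]>200)&(hs[...,1]<25)).astype(np.uint8);m[300:]=0;m[:120]=0;m[:,:265]=0;m[:,370:]=0
k=max(cv2.findContours(m,cv2.RETR_EXTERNAL,cv2.CHAIN_APPROX_NONE)[0],key=cv2.contourArea)
P=plane(c,k[:,0],.036)[:,:2]*1000;r=cv2.minAreaRect(P.astype(np.float32));o=robot.get_obs();u=np.array([np.cos(o['ee_rot'][2]),np.sin(o['ee_rot'][2])])
print(r,(np.array(r[0])-o['tool_pos'][:2]*1e3)@u, cv2.boundingRect(k))
E
```

```text
17.48 [0.3565 0.1091 0.0073] yaw 22.81 J6 1.32 F [ 0.1476  0.0173 -0.5711] 0.05600387615063824 0.0
[(184, 70, np.float64(41.6), np.float64(25.9)), (274, 80, np.float64(5.2), np.float64(54.3))]
((370.99920654296875, 114.2060775756836), (49.196510314941406, 35.40492630004883), 22.91874122619629) 15.401677932560105 (285, 184, 70, 91)
```

Call:
arm_command(
  targets=[
    [-0.0045,-0.002,0,0],
    [-0.0045,-0.002,0,0],
    [-0.0045,-0.002,0,0],
    [-0.0045,-0.002,0,0],
    [-0.0045,-0.002,0,0],
    [-0.0045,-0.002,0,0],
    [-0.0045,-0.002,0,0],
  ],
  claw=1,
)

```text
time: 18.07
tool_pos: [0.3548, 0.1081, 0.0073]
ee_rot: [3.141, -0.001, 0.398]
wrist_force: [0.1, -0.6, 0.8]
width: 0.0356
finger_force: 30.0
```

Call:
arm_command(
  targets=[
    [0,0,0.05,0],
    [0,0,0.12,0],
    [0,0,0.16,0],
    [0.03,0.013,0.16,0],
    [0.07,0.029,0.16,0],
    [0.092,0.039,0.16,0],
    [0.092,0.039,0.16,0],
    [0.092,0.039,0.16,0],
  ],
)

```text
time: 18.73
tool_pos: [0.3998, 0.1276, 0.0866]
ee_rot: [-3.141, 0.002, 0.399]
wrist_force: [-0.1, -0.9, -0.7]
width: 0.0357
finger_force: 30.0
```

```bash
cat >> h.py <<'E'
def wall():
    o=robot.get_obs();R=-np.array([np.cos(TH),np.sin(TH)]);d=carton(81,0,0)[:2]-o['tool_pos'][:2];print("wall dist %.1f z %.1f F along %.1f up %.1f"%(d@R*1e3,o['tool_pos'][2]*1e3,o['wrist_force'][:2]@R,o['wrist_force'][2]))
E
python3 - <<'E'
from h import *
dump();wall()
E
```

```text
18.73 [0.3998 0.1276 0.0866] yaw 22.85 J6 1.35 F [-0.1088 -0.87   -0.7076] 0.035727522478579285 30.0
wall dist 51.0 z 86.6 F along -0.4 up -0.7
```

Call:
arm_command(
  targets=[
    [0.011,0.0047,0,0],
    [0.0188,0.0079,0,0],
    [0.0218,0.0091,0.005,0],
    [0.0243,0.0102,0.011,0],
    [0.0282,0.0119,0.017,0],
    [0.0321,0.0135,0.023,0],
    [0.0369,0.0155,0.029,0],
    [0.0417,0.0175,0.034,0],
  ],
)

```text
time: 19.4
tool_pos: [0.4138, 0.134, 0.1]
ee_rot: [-3.14, 0.019, 0.398]
wrist_force: [-9.9, -4.2, -4.8]
width: 0.0361
finger_force: 30.0
```

```bash
python3 - <<'E'
from h import *
shot("w14");dump();wall();print(edges("w14"))
E
```

```text
19.45 [0.4143 0.1342 0.1005] yaw 22.82 J6 1.36 F [-9.8885 -4.0447 -4.4394] 0.035674934026071414 30.0
wall dist 35.1 z 100.5 F along -10.7 up -4.4
[(188, 66, np.float64(38.0), np.float64(17.1)), (278, 66, np.float64(-9.8), np.float64(28.2))]
```

Call:
arm_command(
  targets=[
    [0.0092,0.0039,0.007,0],
    [0.0179,0.0075,0.012,0],
    [0.0277,0.0116,0.016,0],
    [0.0378,0.0159,0.019,0],
    [0.0479,0.0201,0.02,0],
  ],
)

```text
time: 19.87
tool_pos: [0.4382, 0.1443, 0.111]
ee_rot: [-3.14, 0.018, 0.398]
wrist_force: [-11.1, -4.4, 1.4]
width: 0.0356
finger_force: 30.0
```

```bash
python3 - <<'E'
from h import *
shot("w15");dump();wall();print(edges("w15"))
E
```

```text
19.92 [0.4392 0.1447 0.1112] yaw 22.81 J6 1.37 F [-10.1711  -3.1885  -0.183 ] 0.035546782345591665 30.0
wall dist 8.1 z 111.2 F along -10.6 up -0.2
[(206, 60, np.float64(24.7), np.float64(3.3)), (286, 66, np.float64(-14.1), np.float64(29.2))]
```

Call:
arm_command(
  targets=[
    [0.0074,0.0031,0,0],
    [0.0148,0.0062,-0.002,0],
    [0.0221,0.0093,-0.005,0],
    [0.0295,0.0124,-0.009,0],
    [0.0369,0.0155,-0.013,0],
    [0.0443,0.0186,-0.017,0],
  ],
)

```text
time: 20.42
tool_pos: [0.4643, 0.1551, 0.1063]
ee_rot: [-3.14, 0.007, 0.398]
wrist_force: [-7.3, -1.8, 8.4]
width: 0.0353
finger_force: 30.0
```

```bash
python3 - <<'E'
from h import *
shot("w16");dump();wall();print(edges("w16"))
E
```

```text
20.47 [0.465  0.1554 0.106 ] yaw 22.82 J6 1.38 F [-6.8423 -0.7306  7.6095] 0.0357356031018479 30.0
wall dist -19.8 z 106.0 F along -6.6 up 7.6
[(244, 60, np.float64(2.5), np.float64(8.5)), (251, 60, np.float64(-1.6), np.float64(9.4))]
```

```bash
python3 - <<'E'
from h import *
im,c=load("w16");hs=cv2.cvtColor(im,cv2.COLOR_BGR2HSV)
for r in range(180,300,5):
    row=hs[r,270:365];g=cv2.cvtColor(im,cv2.COLOR_BGR2GRAY)[r,270:365].astype(int);d=np.diff(g)
    print(r,im[r,312].tolist(),im[r,325].tolist(),[(int(i+270),int(d[i])) for i in np.where(abs(d)>30)[0]][:10])
E
```

```text
180 [118, 118, 118] [119, 117, 117] [(295, 31), (331, 111), (339, -156), (345, 55), (347, 66), (348, 39)]
185 [117, 117, 119] [225, 227, 230] [(295, 31), (322, 104), (339, -155), (345, 49), (347, 93)]
190 [117, 118, 116] [171, 174, 175] [(296, 43), (323, 68), (325, -71), (328, 72), (330, -75), (333, 71), (334, -77), (338, 74), (339, -83), (344, 31)]
195 [119, 119, 116] [118, 118, 115] [(294, -41), (296, 38), (344, 38), (345, 31), (347, 112)]
200 [81, 80, 79] [81, 82, 81] [(294, -32), (345, 31), (347, 114)]
205 [114, 115, 113] [110, 111, 111] [(327, 74), (363, -48)]
210 [111, 111, 112] [113, 112, 114] []
215 [112, 111, 113] [110, 111, 112] []
220 [111, 111, 111] [113, 112, 112] []
225 [114, 112, 107] [112, 111, 107] []
230 [153, 176, 188] [151, 171, 182] [(284, -45), (285, -60), (287, 32), (289, 45), (347, 58), (348, 39)]
235 [188, 205, 214] [187, 207, 213] [(283, -108), (287, 92), (288, 66), (344, -101), (345, -82), (348, 41), (349, 85)]
240 [188, 206, 213] [189, 207, 212] [(281, -52), (282, -88), (287, 125), (345, -173), (350, 77), (351, 47)]
245 [209, 217, 215] [209, 216, 213] [(27
[... 388 characters left out ...]
275, -95), (285, 110), (286, 31), (346, -33), (347, -152), (357, 97)]
265 [187, 207, 221] [184, 204, 220] [(273, -65), (274, -48), (284, 91), (285, 74), (347, -90), (348, -106), (358, 52), (359, 59)]
270 [184, 205, 219] [185, 206, 220] [(272, -106), (283, 40), (284, 149), (348, -203), (360, 77), (361, 36)]
275 [185, 207, 219] [185, 206, 220] [(270, -115), (282, 44), (283, 142), (349, -233), (361, 34), (362, 84)]
280 [186, 206, 220] [185, 206, 220] [(281, 39), (282, 105), (283, 31), (349, -48), (350, -98), (351, -53), (363, 57)]
285 [190, 210, 224] [191, 208, 223] [(280, 58), (281, 76), (350, -48), (351, -84), (352, -66)]
290 [94, 95, 94] [93, 94, 93] []
295 [108, 109, 107] [109, 110, 108] []
```

w16: the cover's front edge is at row 229 (57 px wide), widening to 71 px at row 285, so A is now tilted about 71° pins-up. That's past its self-standing angle. I'll move it clear of the wall and press it square on the bench.

Call:
arm_command(
  targets=[
    [0,0,0.015,0],
    [0,0,0.04,0],
    [-0.03,-0.013,0.04,0],
    [-0.08,-0.034,0.04,0],
    [-0.13,-0.055,0.04,0],
    [-0.166,-0.07,0.04,0],
    [-0.166,-0.07,0.0,0],
    [-0.166,-0.07,-0.05,0],
  ],
)

```text
time: 21.13
tool_pos: [0.386, 0.1207, 0.0831]
ee_rot: [3.14, -0.008, 0.398]
wrist_force: [0.9, 1.3, -1.7]
width: 0.0357
finger_force: 30.0
```

Call:
arm_command(
  targets=[
    [0,0,-0.03,0],
    [0,0,-0.06,0],
    [0,0,-0.08,0],
    [0,0,-0.095,0],
    [0,0,-0.105,0],
    [0,0,-0.105,0],
  ],
)

```text
time: 21.63
tool_pos: [0.3839, 0.1206, 0.0276]
ee_rot: [-3.141, 0.001, 0.398]
wrist_force: [-0.5, -0.9, -1.3]
width: 0.0354
finger_force: 30.0
```

```bash
cat >> h.py <<'E'
def prof(name,lo=200,hi=290,st=10):
    "held upright relay: silhouette widths by row -> X,h of points on its front face, mm"
    im,c=load(name);g=cv2.cvtColor(im,cv2.COLOR_BGR2GRAY).astype(int);f=c[1]
    for r in range(lo,hi,st):
        d=np.diff(g[r]);a=270+np.argmax(d[270:312]);b=322+np.argmin(d[322:360]);w=b-a
        D=f*.036/w;y=(c[3]-r)/f*D;print(r,w,"X %.1f h %.1f"%(1e3*(.0658+.974*y-.2267*D),1e3*(.1794-(.2267*y+.974*D))),im[r,312].tolist())
E
python3 - <<'E'
from h import *
shot("w17");dump();wall();prof("w17")
E
```

```text
21.68 [0.3845 0.1207 0.0283] yaw 22.82 J6 1.34 F [-0.2704  0.0348 -1.6512] 0.035835480647900424 30.0
wall dist 67.9 z 28.3 F along -0.2 up -1.7
200 26 X -20.9 h -228.9 [117, 119, 118]
210 53 X 16.6 h -19.3 [122, 124, 121]
220 42 X -4.6 h -69.5 [102, 102, 101]
230 64 X 14.1 h 17.4 [116, 118, 117]
240 58 X 2.7 h 2.0 [186, 192, 188]
250 60 X -1.0 h 9.3 [203, 210, 206]
260 62 X -4.5 h 16.1 [174, 193, 208]
270 64 X -7.8 h 22.5 [174, 193, 210]
280 68 X -8.6 h 32.9 [176, 194, 210]
```

Call:
arm_command(
  targets=[
    [0,0,-0.012,0],
    [0,0,-0.02,0],
    [0.003,0.001,-0.026,0],
    [0.006,0.002,-0.03,0],
    [0.009,0.004,-0.034,0],
    [0.011,0.005,-0.038,0],
    [0.011,0.005,-0.038,0],
  ],
)

```text
time: 22.27
tool_pos: [0.3925, 0.1238, 0.0121]
ee_rot: [3.141, -0.005, 0.398]
wrist_force: [-0.6, 0.4, 10.7]
width: 0.0354
finger_force: 30.0
```

```bash
python3 - <<'E'
from h import *
shot("w18");dump();wall();prof("w18",230)
E
```

```text
22.32 [0.3925 0.1238 0.0121] yaw 22.83 J6 1.34 F [-1.788  -0.1185 11.7908] 0.03556519353945878 30.0
wall dist 59.3 z 12.1 F along -1.7 up 11.8
230 58 X 8.8 h 0.6 [128, 130, 128]
240 56 X 0.5 h -4.3 [164, 172, 169]
250 59 X -2.1 h 6.4 [168, 173, 170]
260 62 X -4.5 h 16.1 [156, 171, 188]
270 65 X -6.6 h 24.9 [156, 171, 188]
280 68 X -8.6 h 32.9 [158, 171, 188]
```

Call:
arm_command(
  targets=[
    [0.002,0.001,-0.004,0],
    [0.004,0.002,-0.008,0],
    [0.006,0.0025,-0.012,0],
    [0.006,0.0025,-0.016,0],
    [0.006,0.0025,-0.016,0],
  ],
)

```text
time: 22.73
tool_pos: [0.3978, 0.1259, 0.0057]
ee_rot: [3.14, -0.011, 0.398]
wrist_force: [1.5, 1.9, 13.9]
width: 0.0357
finger_force: 30.0
```

```bash
python3 - <<'E'
from h import *
shot("w19");dump();wall();prof("w19",230)
E
```

```text
22.78 [0.3978 0.1259 0.0058] yaw 22.82 J6 1.34 F [ 1.1593  1.9757 13.3701] 0.03576644148134116 30.0
wall dist 53.6 z 5.8 F along 1.8 up 13.4
230 73 X 20.5 h 37.3 [130, 132, 129]
240 56 X 0.5 h -4.3 [130, 131, 130]
250 57 X -4.5 h 0.3 [154, 158, 157]
260 61 X -5.7 h 13.4 [177, 184, 180]
270 65 X -6.6 h 24.9 [145, 159, 176]
280 69 X -7.5 h 35.0 [147, 161, 176]
```

Call:
arm_command(
  targets=[
    [0,0,0.001,0],
    [0,0,0.002,0],
    [0,0,0.003,0],
    [0,0,0.02,0],
    [0,0,0.06,0],
    [0,0,0.12,0],
    [0,0,0.19,0],
    [0,0,0.24,0],
  ],
  claw=0.4,
)

```text
time: 23.45
tool_pos: [0.3931, 0.1245, 0.1238]
ee_rot: [3.141, -0.002, 0.398]
wrist_force: [0.3, 0.5, 0.2]
width: 0.0562
finger_force: 0.0
```

Call:
arm_command(
  targets=[
    [-0.0424,-0.0178,0.02,0],
    [-0.0424,-0.0178,0.02,0],
    [-0.0424,-0.0178,0.02,0],
    [-0.0424,-0.0178,0.02,0],
  ],
)

```text
time: 23.78
tool_pos: [0.3713, 0.1155, 0.1303]
ee_rot: [-3.141, 0.001, 0.398]
wrist_force: [-0.6, 0.5, -0.7]
width: 0.0563
finger_force: 0.0
```

```bash
cat >> h.py <<'E'
def stand(name,z=.05,lo=.03):
    "upright relay near the tool axis: cover top square -> centre offset in tool x/y (mm), size, yaw"
    im,c=load(name);hs=cv2.cvtColor(im,cv2.COLOR_BGR2HSV);z0=np.load(f"pics/{name}.npz")
    for V in(150,180,205,225):
        m=((hs[...,2]>V)&(hs[...,1]<40)).astype(np.uint8);m[285:]=0;m[:130]=0;m[:,:240]=0;m[:,400:]=0
        for k in cv2.findContours(m,cv2.RETR_EXTERNAL,cv2.CHAIN_APPROX_NONE)[0]:
            if cv2.contourArea(k)<300: continue
            P=plane(c,k[:,0],z)[:,:2]*1e3;r=cv2.minAreaRect(P.astype(np.float32));u=np.array([np.cos(z0['rot'][2]),np.sin(z0['rot'][2])])
            d=np.array(r[0])-z0['pos'][:2]*1e3;print(V,"ctr",np.round(r[0],1),"size",np.round(r[1],1),"ang",round(r[2],1),"tool x %.1f perp %.1f"%(d@u,d@[-u[1],u[0]]),cv2.boundingRect(k))
E
python3 - <<'E'
from h import *
shot("w20");dump();stand("w20")
E
```

```text
23.83 [0.3712 0.1155 0.1299] yaw 22.82 J6 1.33 F [-1.0139  0.706  -0.3097] 0.05613416275783001 0.0
150 ctr [318.5 159.1] size [15.3 41. ] ang 84.0 tool x -31.8 perp 60.6 (240, 229, 28, 38)
150 ctr [375.9 179.4] size [26.  18.9] ang 19.6 tool x 28.9 perp 57.1 (240, 163, 23, 31)
150 ctr [374.  103.7] size [138.2 127. ] ang 22.8 tool x -2.1 perp -11.9 (262, 133, 138, 152)
180 ctr [378.  118.1] size [35.2 35.7] ang 22.9 tool x 7.1 perp -0.2 (297, 183, 41, 40)
205 ctr [378.1 117.8] size [35.2 34.9] ang 22.9 tool x 7.1 perp -0.5 (298, 183, 40, 40)
225 ctr [378.1 117.8] size [35.2 34.8] ang 22.9 tool x 7.1 perp -0.5 (298, 183, 40, 40)
```

A stands upright: its top square is 35×35 mm at (378,118). I'll regrip it high and put it in open_well_2.

Call:
arm_command(
  targets=[
    [0.0131,0.005,0,0],
    [0.0131,0.005,-0.05,0],
    [0.0131,0.005,-0.12,0],
    [0.0131,0.005,-0.18,0],
    [0.0131,0.005,-0.202,0],
    [0.0131,0.005,-0.202,0],
  ],
)

```text
time: 24.33
tool_pos: [0.3748, 0.1176, 0.0255]
ee_rot: [-3.139, 0.01, 0.398]
wrist_force: [-0.2, 0.1, -0.1]
width: 0.056
finger_force: 0.0
```

Call:
arm_command(
  targets=[
    [0,0,0,0],
    [0,0,0,0],
    [0,0,0,0],
    [0,0,0,0],
    [0,0,0,0],
    [0,0,0,0],
  ],
  claw=1,
)

```text
time: 24.83
tool_pos: [0.3796, 0.1183, 0.0317]
ee_rot: [3.141, -0.004, 0.398]
wrist_force: [1.1, -0.1, 3.1]
width: 0.0354
finger_force: 30.0
```

Call:
arm_command(
  targets=[
    [0,0,0.05,0],
    [0,0,0.13,0],
    [0,0,0.2,0],
    [0,0,0.23,0],
    [0.06,0.025,0.23,0],
    [0.13,0.054,0.23,0],
    [0.19,0.078,0.23,0],
    [0.229,0.0946,0.23,0],
  ],
)

```text
time: 25.5
tool_pos: [0.4948, 0.1662, 0.145]
ee_rot: [3.141, -0.001, 0.398]
wrist_force: [-0.1, -0.2, -1.5]
width: 0.0355
finger_force: 30.0
```

Call:
arm_command(
  targets=[
    [0,0,0,0],
    [0,0,0,0],
    [0,0,0,0],
  ],
)

```text
time: 25.75
tool_pos: [0.4918, 0.1651, 0.1447]
ee_rot: [-3.141, 0.002, 0.398]
wrist_force: [-1.1, -0.7, -1.8]
width: 0.036
finger_force: 30.0
```

```bash
python3 - <<'E'
from h import *
shot("w21");dump();stand("w21",robot.get_obs()['tool_pos'][2]-.029+.05);print("W2",carton(32,0,0))
E
```

```text
25.8 [0.4917 0.165  0.145 ] yaw 22.81 J6 1.39 F [-0.598   0.1329 -1.2323] 0.0359025821025873 30.0
150 ctr [508.9 168.3] size [70.  79.8] ang 22.9 tool x 17.1 perp -3.7 (253, 161, 147, 124)
180 ctr [523.  178.4] size [16.3 20.5] ang 22.9 tool x 33.9 perp 0.1 (298, 180, 39, 31)
180 ctr [512.3 165.3] size [44.8 86.5] ang 89.5 tool x 19.0 perp -7.8 (285, 161, 115, 124)
205 ctr [524.2 178.9] size [13.5 20.4] ang 22.9 tool x 35.3 perp 0.2 (298, 180, 39, 26)
205 ctr [504.7 168.3] size [61.2 39.4] ang 22.6 tool x 13.2 perp -2.0 (285, 177, 74, 107)
225 ctr [491.6 165.5] size [34.7 34.7] ang 22.7 tool x 0.0 perp 0.4 (286, 225, 63, 59)
W2 [0.4925 0.1653 0.    ]
```

Call:
arm_command(
  targets=[
    [0.002,0,-0.05,0],
    [0.002,0,-0.11,0],
    [0.002,0,-0.16,0],
    [0.002,0,-0.195,0],
    [0.002,0,-0.206,0],
    [0.002,0,-0.206,0],
  ],
)

```text
time: 26.3
tool_pos: [0.4917, 0.1647, 0.0409]
ee_rot: [-3.141, 0.003, 0.398]
wrist_force: [0.3, -0.5, -1.2]
width: 0.0358
finger_force: 30.0
```

Call:
arm_command(
  targets=[
    [0,0,-0.004,0],
    [0,0,-0.008,0],
    [0,0,-0.011,0],
    [0,0,-0.014,0],
    [0,0,-0.014,0],
  ],
)

```text
time: 26.72
tool_pos: [0.4945, 0.1655, 0.0367]
ee_rot: [3.141, -0.002, 0.398]
wrist_force: [-1.1, 0.3, 3.6]
width: 0.0359
finger_force: 30.0
```

Call:
arm_command(
  targets=[
    [0,0,0,0],
    [0,0,0,0],
    [0,0,0,0],
    [0,0,0.02,0],
    [0,0,0.08,0],
    [0,0,0.16,0],
    [0,0,0.23,0],
    [0,0,0.23,0],
  ],
  claw=0.45,
)

```text
time: 27.38
tool_pos: [0.4984, 0.1664, 0.1599]
ee_rot: [3.139, -0.016, 0.398]
wrist_force: [0.8, -0.3, 0.9]
width: 0.0511
finger_force: 0.0
```

Call:
arm_command(
  targets=[
    [-0.02,-0.62,0,0.3725],
    [-0.02,-0.62,0,0.3725],
    [-0.02,-0.62,0,0.3725],
    [-0.02,-0.62,0,0.3725],
    [-0.02,-0.62,0,0.3725],
    [-0.02,-0.62,0,0.3725],
    [-0.02,-0.62,0,0.3725],
    [-0.02,-0.62,0,0.3725],
  ],
  claw=0.3,
)

```text
time: 28.05
tool_pos: [0.484, -0.1345, 0.1509]
ee_rot: [3.14, -0.001, 1.183]
wrist_force: [1.5, 0.0, -0.1]
width: 0.0661
finger_force: 0.0
```

Call:
arm_command(
  targets=[
    [0,-0.42,0,0],
    [0,-0.42,0,0],
    [0,-0.42,0,0],
    [0,-0.42,0,0],
    [0,-0.42,0,0],
    [0,-0.42,0,0],
    [0,-0.42,0,0],
  ],
)

```text
time: 28.63
tool_pos: [0.4836, -0.3454, 0.1497]
ee_rot: [-3.141, -0.0, 1.175]
wrist_force: [0.0, 1.4, 0.0]
width: 0.0658
finger_force: 0.0
```

```bash
python3 - <<'E'
from h import *
shot("w22");dump();stand("w22",.036)
E
```

```text
28.68 [ 0.4839 -0.3436  0.15  ] yaw 67.42 J6 -0.32 F [ 0.1502  0.5323 -0.7288] 0.0659567189410356 0.0
150 ctr [ 465.1 -404. ] size [13.8 58.4] ang 0.0 tool x -61.3 perp -5.6 (306, 238, 33, 47)
150 ctr [ 412.1 -383.7] size [58.9 16.2] ang 86.3 tool x -62.9 perp 51.1 (261, 234, 25, 51)
150 ctr [ 483.5 -383.4] size [113.8  49.2] ang 89.4 tool x -35.1 perp -14.6 (303, 187, 70, 91)
150 ctr [ 554.1 -367.5] size [13.9 83.9] ang 0.2 tool x 6.8 perp -73.6 (371, 156, 29, 81)
150 ctr [ 429.4 -345. ] size [ 13.8 152. ] ang 0.0 tool x -20.5 perp 50.1 (240, 150, 64, 135)
150 ctr [ 536.3 -355.2] size [13.8 94.9] ang 0.0 tool x 11.2 perp -52.5 (347, 148, 46, 85)
150 ctr [ 517.6 -358.1] size [115.2  15.2] ang 89.8 tool x 1.3 perp -36.3 (327, 148, 45, 107)
150 ctr [ 465.  -300.2] size [13.8 83.6] ang 0.0 tool x 34.5 perp 34.5 (257, 130, 45, 77)
150 ctr [ 447.3 -340.3] size [ 13.8 176.1] ang 0.1 tool x -9.3 perp 35.4 (240, 130, 82, 155)
180 ctr [ 483.8 -355.9] size [50.2 35.6] ang 68.3 tool x -9.6 perp -4.3 (303, 188, 37, 49)
205 ctr [ 483.9 -356. ] size [49.7 35.4] ang 68.6 tool x -9.7 perp -4.4 (303, 188, 37, 49)
225 ctr [ 483.6 -355.5] size [48.7 34.3] ang 68.3 tool x -9.3 perp -3.9 (304, 188, 35, 48)
```

Call:
arm_command(
  targets=[
    [0,-0.012,-0.06,0.0075],
    [0,-0.0244,-0.14,0.0075],
    [0,-0.0244,-0.21,0.0075],
    [0,-0.0244,-0.26,0.0075],
    [0,-0.0244,-0.28,0.0075],
    [0,-0.0244,-0.28,0.0075],
  ],
)

```text
time: 29.18
tool_pos: [0.4829, -0.3522, 0.0073]
ee_rot: [-3.136, -0.003, 1.196]
wrist_force: [-0.3, -0.1, -0.2]
width: 0.0659
finger_force: 0.0
```

Call:
arm_command(
  targets=[
    [0,0,0,0],
    [0,0,0,0],
    [0,0,0,0],
    [0,0,0,0],
    [0,0,0,0],
    [0,0,0,0],
    [0,0,0,0],
    [0,0,0,0],
  ],
  claw=1,
)

```text
time: 29.85
tool_pos: [0.4849, -0.3561, 0.0119]
ee_rot: [3.139, 0.001, 1.194]
wrist_force: [-0.4, 1.6, 5.8]
width: 0.0356
finger_force: 30.0
```

Call:
arm_command(
  targets=[
    [0,0,0.05,0],
    [0,0,0.12,0.05],
    [0,0.05,0.2,0.1],
    [0,0.12,0.2,0.16],
    [0,0.2,0.2,0.22],
    [-0.05,0.27,0.2,0.28],
    [-0.1,0.34,0.2,0.34],
    [-0.12,0.4,0.2,0.4],
  ],
)

```text
time: 30.52
tool_pos: [0.4216, -0.1534, 0.1093]
ee_rot: [-3.14, -0.002, 2.034]
wrist_force: [-0.1, -0.9, -0.9]
width: 0.036
finger_force: 30.0
```

```bash
python3 - <<'E'
from h import *
dump()
E
```

```text
30.52 [ 0.4216 -0.1534  0.1093] yaw 116.56 J6 -0.94 F [-0.1337 -0.8574 -0.8982] 0.03595478261734004 30.0
```

Call:
arm_command(
  targets=[
    [-0.06,0.33,0,0.05],
    [-0.06,0.33,0,0.11],
    [-0.06,0.33,0,0.17],
    [-0.06,0.33,0,0.22],
    [-0.06,0.33,0,0.28],
    [-0.06,0.33,0,0.34],
    [-0.06,0.33,0,0.4],
    [-0.06,0.33,0,0.45],
  ],
)

```text
time: 31.18
tool_pos: [0.3937, 0.0102, 0.1098]
ee_rot: [3.142, -0.0, 2.978]
wrist_force: [0.3, 0.7, -1.7]
width: 0.0354
finger_force: 30.0
```

Call:
arm_command(
  targets=[
    [-0.042,0.204,0,0.05],
    [-0.042,0.204,0,0.11],
    [-0.042,0.204,0,0.17],
    [-0.042,0.204,0,0.22],
    [-0.042,0.204,0,0.269],
    [-0.042,0.204,0,0.269],
    [-0.042,0.204,0,0.269],
  ],
)

```text
time: 31.77
tool_pos: [0.3729, 0.1116, 0.1099]
ee_rot: [3.141, -0.001, -2.751]
wrist_force: [0.2, -0.5, -0.4]
width: 0.0361
finger_force: 30.0
```

```bash
python3 - <<'E'
from h import *
dump();wall()
E
```

```text
31.77 [0.3729 0.1116 0.1099] yaw -157.63 J6 -1.82 F [ 0.2187 -0.5179 -0.4173] 0.03607187071100786 30.0
wall dist 82.1 z 109.9 F along 0.0 up -0.4
```

Call:
arm_command(
  targets=[
    [0,0,-0.06,0],
    [0,0,-0.13,0],
    [0,0,-0.175,0],
    [0,0,-0.19,0],
    [0,0,-0.196,0],
    [0,0,-0.197,0],
  ],
)

```text
time: 32.27
tool_pos: [0.3729, 0.1112, 0.012]
ee_rot: [3.141, -0.001, -2.751]
wrist_force: [0.7, -0.2, -1.3]
width: 0.036
finger_force: 30.0
```

Call:
arm_command(
  targets=[
    [0,0,0,0],
    [0,0,0,0],
    [0,0,0,0],
    [0,0,0.03,0],
    [0,0,0.1,0],
    [0,0,0.18,0],
    [0,0,0.24,-0.05],
    [0,0,0.24,-0.1],
  ],
  claw=0.4,
)

```text
time: 32.93
tool_pos: [0.3779, 0.1123, 0.1398]
ee_rot: [-3.141, 0.015, -2.964]
wrist_force: [0.7, -0.5, 0.0]
width: 0.0563
finger_force: 0.0
```

Call:
arm_command(
  targets=[
    [0,0,0,-0.46],
    [0,0,0,-0.46],
    [0,0,0,-0.46],
    [0,0,0,-0.46],
    [0,0,0,-0.46],
    [0,0,0,-0.46],
    [0,0,0,-0.46],
    [0,0,0,-0.46],
  ],
)

```text
time: 33.6
tool_pos: [0.3736, 0.1116, 0.1323]
ee_rot: [3.14, 0.001, 2.356]
wrist_force: [-0.2, -0.2, 0.4]
width: 0.0563
finger_force: 0.0
```

Call:
arm_command(
  targets=[
    [0,0,0,-0.46],
    [0,0,0,-0.46],
    [0,0,0,-0.46],
    [0,0,0,-0.46],
    [0,0,0,-0.46],
    [0,0,0,-0.46],
    [0,0,0,-0.46],
    [0,0,0,-0.46],
  ],
)

```text
time: 34.27
tool_pos: [0.3736, 0.1116, 0.1323]
ee_rot: [3.14, -0.0, 1.392]
wrist_force: [-0.8, 0.5, -0.4]
width: 0.0562
finger_force: 0.0
```

Call:
arm_command(
  targets=[
    [-0.03,-0.013,0,-0.46],
    [-0.03,-0.013,0,-0.46],
    [-0.03,-0.013,0,-0.46],
    [-0.03,-0.013,0,-0.46],
    [-0.03,-0.013,0,-0.46],
    [-0.03,-0.013,0,-0.46],
    [-0.03,-0.013,0,-0.46],
    [-0.03,-0.013,0,-0.46],
  ],
)

```text
time: 34.93
tool_pos: [0.3586, 0.1051, 0.1323]
ee_rot: [3.141, -0.001, 0.429]
wrist_force: [-0.5, -0.1, -0.1]
width: 0.0564
finger_force: 0.0
```

```bash
python3 - <<'E'
from h import *
shot("w23");dump();stand("w23",.036)
E
```

```text
34.98 [0.3586 0.1051 0.1323] yaw 24.47 J6 1.28 F [-0.2356 -0.4749 -0.0518] 0.05621892130274618 0.0
150 ctr [297.8 147.7] size [15.8 43.5] ang 85.7 tool x -37.6 perp 64.1 (241, 229, 27, 37)
150 ctr [358.3 172. ] size [28.6 19.1] ang 21.3 tool x 27.6 perp 61.0 (240, 162, 22, 32)
150 ctr [359.7  91.6] size [149.2 134.8] ang 24.6 tool x -4.6 perp -12.8 (262, 130, 138, 155)
180 ctr [375.1  80.7] size [ 57.3 110.1] ang 3.8 tool x 4.9 perp -29.0 (298, 163, 102, 76)
205 ctr [373.2 111.5] size [49.2 35.3] ang 22.4 tool x 16.0 perp -0.3 (298, 163, 40, 54)
225 ctr [373.1 111.5] size [48.9 35.3] ang 22.6 tool x 15.9 perp -0.3 (298, 163, 40, 54)
```

Call:
arm_command(
  targets=[
    [-0.0034,0,-0.06,-0.0142],
    [-0.0034,0,-0.13,-0.0142],
    [-0.0034,0,-0.19,-0.0142],
    [-0.0034,0,-0.23,-0.0142],
    [-0.0034,0,-0.25,-0.0142],
    [-0.0034,0,-0.2546,-0.0142],
    [-0.0034,0,-0.2546,-0.0142],
  ],
)

```text
time: 35.57
tool_pos: [0.3568, 0.1051, 0.0047]
ee_rot: [3.141, -0.0, 0.406]
wrist_force: [0.0, -0.3, 0.6]
width: 0.0566
finger_force: 0.0
```

Call:
arm_command(
  targets=[
    [0,0,0,0],
    [0,0,0,0],
    [0,0,0,0],
    [0,0,0,0],
    [0,0,0,0],
    [0,0,0,0],
  ],
  claw=1,
)

```text
time: 36.07
tool_pos: [0.3577, 0.1052, 0.0057]
ee_rot: [3.141, -0.003, 0.405]
wrist_force: [-0.4, 0.5, 6.1]
width: 0.036
finger_force: 30.0
```

Call:
arm_command(
  targets=[
    [0,0,0.05,0],
    [0,0,0.12,0],
    [0,0,0.16,0],
    [0.03,0.013,0.16,0],
    [0.07,0.029,0.16,0],
    [0.092,0.039,0.16,0],
    [0.092,0.039,0.16,0],
    [0.092,0.039,0.16,0],
  ],
)

```text
time: 36.73
tool_pos: [0.4018, 0.1245, 0.0837]
ee_rot: [-3.141, 0.002, 0.405]
wrist_force: [-0.2, 0.7, -2.0]
width: 0.0358
finger_force: 29.9
```

```bash
python3 - <<'E'
from h import *
shot("w24");dump();wall();print(edges("w24"))
E
```

```text
36.78 [0.4014 0.1244 0.0836] yaw 23.22 J6 1.33 F [ 0.2577  0.3322 -1.7487] 0.035432746111997225 29.9
wall dist 50.8 z 83.6 F along 0.4 up -1.7
[(184, 70, np.float64(41.6), np.float64(25.9)), (274, 66, np.float64(-7.7), np.float64(27.7))]
```

Call:
arm_command(
  targets=[
    [0.011,0.0047,0,0],
    [0.0188,0.0079,0,0],
    [0.0218,0.0091,0.005,0],
    [0.0243,0.0102,0.011,0],
    [0.0282,0.0119,0.017,0],
    [0.0321,0.0135,0.023,0],
    [0.0369,0.0155,0.029,0],
    [0.0417,0.0175,0.034,0],
  ],
)

```text
time: 37.45
tool_pos: [0.4155, 0.1307, 0.0969]
ee_rot: [-3.14, 0.02, 0.405]
wrist_force: [-10.0, -4.4, -5.2]
width: 0.0357
finger_force: 30.0
```

Call:
arm_command(
  targets=[
    [0.0092,0.0039,0.007,0],
    [0.0179,0.0075,0.012,0],
    [0.0277,0.0116,0.016,0],
    [0.0378,0.0159,0.019,0],
    [0.0479,0.0201,0.02,0],
  ],
)

```text
time: 37.87
tool_pos: [0.4398, 0.1411, 0.1079]
ee_rot: [-3.14, 0.02, 0.405]
wrist_force: [-12.1, -4.1, -0.7]
width: 0.0355
finger_force: 30.0
```

```bash
python3 - <<'E'
from h import *
shot("w25");dump();wall();print(edges("w25"))
E
```

```text
37.92 [0.4408 0.1414 0.1081] yaw 23.2 J6 1.36 F [-11.0924  -4.0255  -0.7105] 0.035964460494980324 30.0
wall dist 7.9 z 108.1 F along -11.8 up -0.7
[(208, 60, np.float64(23.5), np.float64(3.6)), (286, 66, np.float64(-14.1), np.float64(29.2))]
```

Call:
arm_command(
  targets=[
    [0.0074,0.0031,0,0],
    [0.0148,0.0062,-0.002,0],
    [0.0221,0.0093,-0.005,0],
    [0.0295,0.0124,-0.009,0],
    [0.0369,0.0155,-0.013,0],
    [0.0443,0.0186,-0.017,0],
  ],
)

```text
time: 38.42
tool_pos: [0.4658, 0.152, 0.1033]
ee_rot: [-3.14, 0.008, 0.405]
wrist_force: [-7.7, -2.0, 7.4]
width: 0.0354
finger_force: 30.0
```

```bash
python3 - <<'E'
from h import *
shot("w26");dump();wall();prof("w26",220)
E
```

```text
38.47 [0.4665 0.1523 0.1029] yaw 23.21 J6 1.37 F [-7.1883 -1.6279  8.1058] 0.03561295741226035 30.0
wall dist -20.0 z 102.9 F along -7.3 up 8.1
220 56 X 13.0 h -7.2 [113, 113, 110]
230 58 X 8.8 h 0.6 [82, 127, 161]
240 58 X 2.7 h 2.0 [188, 206, 213]
250 60 X -1.0 h 9.3 [211, 219, 216]
260 62 X -4.5 h 16.1 [188, 206, 220]
270 64 X -7.8 h 22.5 [188, 207, 219]
280 68 X -8.6 h 32.9 [187, 207, 219]
```

Call:
arm_command(
  targets=[
    [0,0,0.015,0],
    [0,0,0.04,0],
    [-0.03,-0.013,0.04,0],
    [-0.08,-0.034,0.04,0],
    [-0.13,-0.055,0.04,0],
    [-0.166,-0.07,0.04,0],
    [-0.166,-0.07,0.0,0],
    [-0.166,-0.07,-0.05,0],
  ],
)

```text
time: 39.13
tool_pos: [0.3883, 0.1177, 0.0804]
ee_rot: [3.139, -0.009, 0.405]
wrist_force: [0.5, 0.1, -0.7]
width: 0.0358
finger_force: 30.0
```

Call:
arm_command(
  targets=[
    [0,0,-0.03,0],
    [0,0,-0.06,0],
    [0,0,-0.08,0],
    [0,0,-0.093,0],
    [0,0,-0.099,0],
    [0,0,-0.099,0],
  ],
)

```text
time: 39.63
tool_pos: [0.3864, 0.1177, 0.0283]
ee_rot: [3.142, 0.0, 0.405]
wrist_force: [-0.5, 0.0, -0.6]
width: 0.0358
finger_force: 30.0
```

Call:
arm_command(
  targets=[
    [0,0,-0.012,0],
    [0,0,-0.02,0],
    [0.003,0.001,-0.026,0],
    [0.006,0.002,-0.03,0],
    [0.009,0.004,-0.034,0],
    [0.011,0.005,-0.038,0],
    [0.011,0.005,-0.038,0],
  ],
)

```text
time: 40.22
tool_pos: [0.3932, 0.1204, 0.0113]
ee_rot: [3.141, -0.002, 0.405]
wrist_force: [-1.2, -0.6, 7.8]
width: 0.0356
finger_force: 30.0
```

Call:
arm_command(
  targets=[
    [0.002,0.001,-0.004,0],
    [0.004,0.002,-0.008,0],
    [0.006,0.0025,-0.012,0],
    [0.006,0.0025,-0.016,0],
    [0.006,0.0025,-0.016,0],
  ],
)

```text
time: 40.63
tool_pos: [0.3986, 0.1225, 0.0049]
ee_rot: [3.141, -0.008, 0.405]
wrist_force: [1.2, 1.5, 11.7]
width: 0.0354
finger_force: 30.0
```

```bash
python3 - <<'E'
from h import *
shot("w27");dump();wall();prof("w27",230)
E
```

```text
40.68 [0.3986 0.1225 0.0049] yaw 23.21 J6 1.33 F [ 0.7368  1.4009 11.428 ] 0.03563172605275153 30.0
wall dist 54.1 z 4.9 F along 1.2 up 11.4
230 55 X 5.7 h -9.1 [124, 126, 126]
240 56 X 0.5 h -4.3 [125, 127, 125]
250 57 X -4.5 h 0.3 [150, 153, 151]
260 60 X -6.8 h 10.6 [163, 167, 163]
270 64 X -7.8 h 22.5 [142, 157, 174]
280 68 X -8.6 h 32.9 [143, 159, 175]
```

Same state as A, about 83–85° upright. I'll release and look.

Call:
arm_command(
  targets=[
    [0,0,0.001,0],
    [0,0,0.002,0],
    [0,0,0.003,0],
    [0,0,0.02,0],
    [0,0,0.06,0],
    [0,0,0.12,0],
    [0,0,0.19,0],
    [0,0,0.24,0],
  ],
  claw=0.4,
)

```text
time: 41.35
tool_pos: [0.3954, 0.1215, 0.1242]
ee_rot: [3.141, -0.002, 0.405]
wrist_force: [-0.1, 0.6, -0.7]
width: 0.0563
finger_force: 0.0
```

Call:
arm_command(
  targets=[
    [-0.0294,-0.0123,0.02,0],
    [-0.0294,-0.0123,0.02,0],
    [-0.0294,-0.0123,0.02,0],
    [-0.0294,-0.0123,0.02,0],
  ],
)

```text
time: 41.68
tool_pos: [0.3798, 0.1152, 0.1304]
ee_rot: [-3.141, 0.001, 0.405]
wrist_force: [-0.8, -0.1, 0.0]
width: 0.0569
finger_force: 0.0
```

```bash
python3 - <<'E'
from h import *
shot("w28");dump();stand("w28")
E
```

```text
41.73 [0.3796 0.1152 0.13  ] yaw 23.2 J6 1.32 F [ 1.0062 -0.9493  0.2594] 0.056296617810278844 0.0
150 ctr [326.6 158.4] size [15.3 41. ] ang 84.1 tool x -31.9 perp 60.6 (241, 229, 27, 38)
150 ctr [384.5 179.4] size [27.  18.9] ang 19.9 tool x 29.6 perp 57.1 (240, 162, 23, 32)
150 ctr [379.1 102. ] size [130.9 127.1] ang 23.2 tool x -5.8 perp -11.9 (262, 142, 138, 143)
180 ctr [381.4 102.5] size [41.9 64.8] ang 11.8 tool x -3.6 perp -12.4 (298, 192, 67, 52)
205 ctr [379.  114.4] size [35.8 35. ] ang 23.2 tool x -1.1 perp -0.5 (298, 192, 40, 40)
225 ctr [379.4 114.6] size [34.8 34.9] ang 23.2 tool x -0.6 perp -0.5 (298, 192, 40, 39)
```

Call:
arm_command(
  targets=[
    [-0.0015,-0.001,0,0],
    [-0.0015,-0.001,-0.05,0],
    [-0.0015,-0.001,-0.12,0],
    [-0.0015,-0.001,-0.18,0],
    [-0.0015,-0.001,-0.202,0],
    [-0.0015,-0.001,-0.202,0],
  ],
)

```text
time: 42.23
tool_pos: [0.3755, 0.1142, 0.0257]
ee_rot: [-3.139, 0.01, 0.405]
wrist_force: [-0.7, 0.1, -0.5]
width: 0.0565
finger_force: 0.0
```

Call:
arm_command(
  targets=[
    [0,0,0,0],
    [0,0,0,0],
    [0,0,0,0],
    [0,0,0,0],
    [0,0,0,0],
    [0,0,0,0],
  ],
  claw=1,
)

```text
time: 42.73
tool_pos: [0.3808, 0.115, 0.0319]
ee_rot: [3.141, -0.003, 0.405]
wrist_force: [0.1, 0.4, 3.1]
width: 0.0354
finger_force: 30.0
```

Call:
arm_command(
  targets=[
    [0,0,0.05,0],
    [0,0,0.13,0],
    [0,0,0.2,0],
    [0,0,0.24,0],
    [0.06,0.055,0.24,-0.0033],
    [0.12,0.11,0.24,-0.0033],
    [0.18,0.165,0.24,-0.0033],
    [0.24,0.22,0.24,-0.0033],
  ],
)

```text
time: 43.4
tool_pos: [0.5005, 0.226, 0.1505]
ee_rot: [3.141, -0.0, 0.398]
wrist_force: [0.4, -1.5, 0.5]
width: 0.0355
finger_force: 30.0
```

Call:
arm_command(
  targets=[
    [0.03,0.025,0,0],
    [0.055,0.049,0,0],
    [0.055,0.049,0,0],
    [0.055,0.049,0,0],
  ],
)

```text
time: 43.73
tool_pos: [0.5267, 0.2494, 0.1493]
ee_rot: [3.141, 0.003, 0.399]
wrist_force: [0.5, -1.2, -1.5]
width: 0.0356
finger_force: 30.0
```

```bash
python3 - <<'E'
from h import *
shot("w29");dump();stand("w29",robot.get_obs()['tool_pos'][2]-.029+.05);print("W1",carton(-32,-64,0))
E
```

```text
43.78 [0.5263 0.2489 0.1497] yaw 22.82 J6 1.52 F [ 0.4221 -0.1842 -0.2473] 0.03607858258201899 30.0
150 ctr [558.6 260.4] size [16.9 14.6] ang 22.9 tool x 33.7 perp -2.3 (308, 180, 28, 32)
150 ctr [544.3 249.5] size [68.4 78.2] ang 22.9 tool x 16.3 perp -6.7 (259, 164, 141, 121)
150 ctr [558.5 302.4] size [17.2  7.8] ang 19.6 tool x 49.9 perp 36.4 (240, 148, 16, 34)
180 ctr [558.8 260.5] size [16.3 14.5] ang 22.9 tool x 34.0 perp -2.3 (308, 180, 28, 31)
180 ctr [543.8 241.7] size [61.7 62.8] ang 22.6 tool x 12.9 perp -13.8 (285, 177, 115, 108)
205 ctr [526.5 249.1] size [35.2 35.9] ang 22.9 tool x -0.3 perp -0.2 (285, 225, 65, 60)
205 ctr [559.4 260.7] size [11.9 14.5] ang 22.9 tool x 34.5 perp -2.3 (308, 183, 28, 23)
205 ctr [561.5 245.3] size [25.4  8. ] ang 24.0 tool x 30.6 perp -17.3 (342, 178, 16, 47)
225 ctr [526.3 249.7] size [35.3 34.7] ang 22.9 tool x -0.3 perp 0.4 (286, 225, 63, 60)
W1 [0.5267 0.2491 0.    ]
```

Held relay centred at (526.4, 249.3), on target. Lowering: contact should come at about 37 mm.

Call:
arm_command(
  targets=[
    [0,0,-0.05,0],
    [0,0,-0.11,0],
    [0,0,-0.165,0],
    [0,0,-0.2,0],
    [0,0,-0.215,0],
    [0,0,-0.215,0],
  ],
)

```text
time: 44.28
tool_pos: [0.5252, 0.2481, 0.0412]
ee_rot: [3.142, 0.004, 0.397]
wrist_force: [0.0, -0.2, -1.8]
width: 0.0356
finger_force: 30.0
```

Call:
arm_command(
  targets=[
    [0,0,-0.004,0],
    [0,0,-0.008,0],
    [0,0,-0.011,0],
    [0,0,-0.014,0],
    [0,0,-0.014,0],
  ],
)

```text
time: 44.7
tool_pos: [0.5276, 0.2495, 0.0369]
ee_rot: [3.141, -0.002, 0.398]
wrist_force: [0.3, -0.6, 1.9]
width: 0.0356
finger_force: 30.0
```

Call:
arm_command(
  targets=[
    [0,0,-0.001,0],
    [0,0,-0.002,0],
    [0,0,-0.003,0],
    [0,0,-0.003,0],
  ],
)

```text
time: 45.03
tool_pos: [0.5277, 0.2495, 0.0369]
ee_rot: [3.141, -0.002, 0.398]
wrist_force: [-2.6, -1.1, 7.4]
width: 0.0358
finger_force: 30.0
```

Call:
arm_command(
  targets=[
    [0,0,0,0],
    [0,0,0,0],
    [0,0,0,0],
    [0,0,0.02,0],
    [0,0,0.08,0],
    [0,0,0.16,0],
    [0,0,0.24,0],
    [0,0,0.3,0],
  ],
  claw=0.45,
)

```text
time: 45.7
tool_pos: [0.5276, 0.2496, 0.1886]
ee_rot: [3.141, -0.004, 0.398]
wrist_force: [0.9, 0.3, 1.5]
width: 0.0516
finger_force: 0.0
```

Call:
arm_command(
  targets=[
    [-0.04,-0.12,0.1,0],
    [-0.08,-0.2,0.2,0],
    [-0.08,-0.2,0.2,0],
    [-0.08,-0.2,0.2,0],
    [-0.08,-0.2,0.2,0],
    [-0.08,-0.2,0.2,0],
    [-0.08,-0.2,0.2,0],
  ],
)

```text
time: 46.28
tool_pos: [0.4868, 0.1497, 0.2832]
ee_rot: [-3.141, 0.002, 0.398]
wrist_force: [0.2, -0.1, -0.1]
width: 0.0518
finger_force: 0.0
```

```bash
python3 - <<'E'
from h import *
im,c=shot("w30");dump()
hs=cv2.cvtColor(im,cv2.COLOR_BGR2HSV);g=hs[...,2]
# dark base discs seen in each well: measure cover top square extents about the predicted place at z=.055
for n,x,y in(("W1",-32,-64),("W2",32,0),("W3",-32,64),("p",32,-64),("p",-32,0),("p",32,64)):
    u,v=proj(c,carton(x,y,61))[0];q=proj(c,[carton(x-21,y-21,55),carton(x+21,y-21,55),carton(x+21,y+21,55),carton(x-21,y+21,55)]).astype(np.int32)
    roi=np.zeros(g.shape,np.uint8);cv2.fillConvexPoly(roi,q,1)
    d=((g<70)&(roi>0)).astype(np.uint8);w=((g>185)&(hs[...,1]<30)&(roi>0))
    ks=cv2.findContours(d,cv2.RETR_EXTERNAL,cv2.CHAIN_APPROX_NONE)[0]
    k=max(ks,key=cv2.contourArea) if ks else None
    e=cv2.minEnclosingCircle(k) if k is not None else None
    gold=((hs[...,0]>12)&(hs[...,0]<35)&(hs[...,1]>110)&(roi>0)).sum()
    P=plane(c,[e[0]],.061)[0][:2]-carton(x,y,0)[:2] if e else None
    s=c[1]*.0165/np.linalg.norm(c[0][:3,3]-carton(x,y,61))
    print(n,np.round((u,v)),"disc r",round(e[1],1),"expected at z61",round(s,1),"off mm",np.round(P*1e3,1),"white",int(w.sum()),"gold",int(gold))
E
```

```text
46.33 [0.4866 0.1499 0.2824] yaw 22.86 J6 1.36 F [ 0.4442  0.3342 -0.9276] 0.05135791871221465 0.0
W1 [258. 127.] disc r 12.5 expected at z61 12.2 off mm [-0.8 -0.3] white 241 gold 74
W2 [308. 177.] disc r 4.3 expected at z61 12.3 off mm [3.1 0.7] white 242 gold 58
W3 [357. 127.] disc r 9.5 expected at z61 12.3 off mm [-3.6  7.6] white 256 gold 63
p [260. 177.] disc r 11.9 expected at z61 12.1 off mm [-0.2 -1. ] white 213 gold 78
p [307. 127.] disc r 12.2 expected at z61 12.4 off mm [0.6 0.2] white 259 gold 52
p [356. 177.] disc r 4.9 expected at z61 12.2 off mm [-0.1  0.7] white 245 gold 61
```

```bash
python3 - <<'E'
from h import *
im,c=load("w30");hs=cv2.cvtColor(im,cv2.COLOR_BGR2HSV)
for n,x,y in(("W1",-32,-64),("W2",32,0),("W3",-32,64),("p",32,-64),("p",-32,0),("p",32,64)):
    roi=np.zeros(im.shape[:2],np.uint8);cv2.fillConvexPoly(roi,proj(c,[carton(x+a,y+b,55) for a,b in((-23,-23),(23,-23),(23,23),(-23,23))]).astype(np.int32),1)
    w=((hs[...,2]>185)&(hs[...,1]<30)&(roi>0)).astype(np.uint8);k=max(cv2.findContours(w,0,cv2.CHAIN_APPROX_NONE)[0],key=cv2.contourArea)
    P=plane(c,k[:,0],.055)[:,:2]*1e3;r=cv2.minAreaRect(P.astype(np.float32));print(n,np.round(np.array(r[0])-carton(x,y,0)[:2]*1e3,1),np.round(r[1],1),round(r[2],1))
E
```

```text
W1 [-0.6  0.2] [34.2 35.9] 22.9
W2 [ 0.9 -0.7] [34.  36.5] 22.9
W3 [0.3 0.1] [35.5 35.2] 22.9
p [-0.4 -1.2] [34.1 35.2] 22.9
p [ 0.7 -0.3] [34.8 35.9] 25.0
p [ 0.4 -1.1] [35.4 35.2] 22.9
```

All three covers now match the packed ones: about 35–36 mm at the same 55 mm height, centred within about 1 mm and square to the carton. The gripper is clear of everything, so I'm handing in.

```bash
python3 -c "
from bench import robot
print(robot.close_job())"
```

```text
the job is handed in; nothing more can be done
None
```

All three loose relays now stand pins up in the open wells, each centred within about 1 mm and level with the packed ones, and the job was handed in at about 46 s of the 72 s limit; the two lying relays were turned upright against the carton's outer wall.

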